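# Preload a rock core between ultrasonic transducers

## Task

Get the red sandstone core ready for a pulse-velocity test: take it from the sample rack and lay it gently in the two saddles of the core holder, between the transducers. Then squeeze the two blue side buttons of the spring gauge together, draw the gauge out until its black pointer stands in the green band (12 N) without ever reaching the red, and let the buttons go so that it stays locked there with the core clamped. Leave the other samples and things where they are.

Things in the scene. Friction and masses are not known exactly. Their poses are not given: they have to be found in the camera images.
- rig: The core holder, bolted down: dark base plate 100 mm (x) by 300 mm (y), 10 mm thick, two aluminium rails 72 mm over all, top 28 mm. Origin on the table under the face of the fixed transducer; +y = along the core's axis towards the moving transducer; z up. Along y: gauge barrel, blue buttons, fixed transducer (y = -26 to 0), saddles, moving transducer. The gauge is drawn out towards -y.
- saddle (a point): Where the core's centre goes when laid down: rig x 0, y 44, z 58 mm; axes as the rig. Two black 90-degree V saddles, 12 mm long, 38 mm wide, tops 48 mm up, at rig y = 12 and 66 mm carry the core; the fingers have free room beside it between them. Leaves the core 6 mm to the fixed transducer and 10 to 18 mm to the moving one; clamping pushes it up to the fixed face.
- fixed_face (a point): Centre of the steel face (40 mm) of the fixed transducer, 58 mm above the table, in a grey plate 72 mm wide, 84 mm high (brass socket to 95 mm). The face looks along the rig's +y. Axes as the rig.
- moving_face (a point): Centre of the steel face of the moving transducer, 58 mm above the table, looking along the rig's -y, in a plate like the fixed one. At the start it stands 92 to 100 mm from the fixed face. It moves in with the gauge's carriage until it meets the core and holds it against the fixed face.
- core_red: The red sandstone core plug: reddish-brown banded cylinder, 38 mm diameter, 76 mm long, about 0.23 kg, lying in one of three places of the sample rack, its centre 29 mm above the table. Origin at its centre, y axis = the cylinder's axis (either way round; it may have rolled about it). Beside it 35 mm is free on either side above the rack's plate and 5 mm locating ribs.
- tray: The white sample rack, fixed, 250 mm (x) by 120 mm (y), plate 10 mm thick; origin at the centre of its underside. Three places at x = -75, 0, +75 mm; the plugs lie along its y axis between low ribs (15 mm above the table, hidden under the plugs' flanks).
- squeeze (a point): Midway between the two blue buttons, 55 mm above the table; moves with the gauge's carriage. Starts at rig y = -48 to -56 mm. Axes as the rig. The buttons' outer faces look along +x and -x of the rig, 48 mm apart at rest, 38 mm squeezed; each is 26 mm long (y), and 36 to 74 mm above the table. Black block between them, 76 mm high. Pulling a grip on both buttons draws the gauge.
- carriage (a joint): How far the gauge's carriage (buttons, barrel, scale) is drawn out towards the rig's -y, m, 0 to 0.068; starts at 0 to 0.008. The moving transducer comes along until the core is held. Slides with 1 N of friction (more when moved fast) up to about 0.026; from there a toothed rack (4 mm pitch) locks it both ways unless both buttons are squeezed.
- gauge (a joint): What the pointer shows: stretch of the gauge spring, m, 0 to 0.042, at 400 N/m, which is the force on the core. Grows only once the core is held between both transducers, then 1:1 with the carriage. Green band 0.024 to 0.036 (12 N at 0.030), red from 0.038. When the buttons are let go the carriage slips back by up to 5 mm until its latch drops between two teeth.
- button_far (a joint): Travel of the blue button on the rig's +x side, 0 (out) to 0.005 m (fully in). Spring: 6 N at rest, 10 N fully in. Its latch is clear of the rack from 0.003 on.
- button_near (a joint): The same for the blue button on the rig's -x side.
- pointer (a point): The black pointer bar, 44 mm across, over the white scale on top of the gauge's aluminium barrel, 54 mm above the table. The barrel is 36 mm wide and reaches 24 to 106 mm from the buttons' middle towards the rig's -y. From the buttons' middle the pointer stands 94 mm off at zero, 64 mm in mid green, 56 mm at the start of the red: it comes nearer as the force grows.
- core_pale: Pale limestone core plug, same size, in another place of the rack. Leave it.
- core_dark: Dark grey basalt core plug, same size, in another place of the rack. Leave it.
- ref_rod: Aluminium reference cylinder, 38 mm diameter, 76 mm tall, standing on the table on the rig's +x side, 100 to 130 mm from its axis; origin at its foot. Leave it.
- gel_jar: Small jar of contact gel with a blue lid, 52 mm diameter, 62 mm tall, standing on the table; origin at its foot. Leave it.
- loupe: Steel folding hand lens, 73 mm long, 14 mm high, lying on the table on the rig's -x side, about 100 mm from its axis; origin under its lens. Leave it.
There are look-alikes about, which are no part of the job. What is meant by the core_red is not turquoise, and is the smaller of those in its own colour.

How it is judged:
By the outcome, as a careful person would: the job done as asked, in the order asked, and still so for the second after the job is handed in, with the robot touching nothing.
It also fails if it takes over 54 s, if anything falls off the work surface, if the arm or the gripper's body presses on something with over 40 N, if the wrist force passes 120 N, or if a joint passes its speed limit or range.

## Robot

A 6-joint arm with a two-finger parallel gripper is mounted at the origin on the work surface. World frame = base frame: x ahead of the robot, y to its left, z up, the work surface at z = 0. Lengths are in mm, angles in rad, forces in N, time in s.
With the tool pointing down it reaches from about 400 to 925 mm from the base axis. Payload 12.5 kg.
Tool frame: the origin (TCP) lies on the mounting face of the last link; the fingertips stand 190 mm ahead of it and the grasp point (between the pads) lies 171 mm ahead of it (env.grasp_offset is the distance from the TCP to the grasp point, in mm); z points along the fingers, y is the direction in which the jaws open and shut (so a half turn about z gives the same grasp; the last joint's range is limited). The gripper opens to 95 mm and grips with 3 to 60 N. Pads are 20 mm wide; open, the fingers measure 119 mm over their backs; the gripper's body (75 mm by 180 mm) begins 59 mm behind the grasp point.
Start: joints at [-1.385, 0.491, 1.559, -0, 1.092, -0.106], TCP at [179.817, -598.574, 404.761] pointing down, gripper open.
Joint ranges: [-3.1, 3.1], [-0.84, 2.19], [0.05, 2.79], [-1.13, 4.28], [0.06, 2.93], [-2.69, 2.69]. Speed limits (rad/s): [2.22, 2.22, 2.79, 3.14, 3.14, 3.14].

## Interface

Orientations are given as [roll, pitch, yaw] about the fixed x, y, z axes, in that order (R = Rz(yaw) Ry(pitch) Rx(roll)).
In Python, from cell import env, viewer gives the robot as it stands.
- The arm moves only by the tool play_rows, never from a script. Its argument "increments" is a list of rows, each an object of numbers: "dx", "dy", "dz": the shift along the tool's x, y, z in mm; "rx", "ry", "rz": the turn, a rotation vector about the tool's x, y, z in units of 6 degrees (1.0 is 6 degrees). A call has 1 to 8 rows; each row is the pose to reach, as a shift and turn from the pose measured when the call began, along the tool's axes at that moment; what a row does not reach only later rows make up. A row lasts 1/12 s, in which the tool goes at most 41.7 mm and 7.16 degrees, less where a joint would pass 70% of its speed; a pose out of reach is approached as far as the arm can. A call with a gripper value outside its range is refused whole. "fingers" is the opening, from 0 (shut) to 1 (fully open), set as the call begins (left out, the last holds). The fingers move at their own pace and stop on an object; the grip force is fixed at half the most. Time passes only in rows, so rows that repeat a pose let the fingers close. It gives the time, the measured TCP pose, the force and the opening at its end, in the units of the state.
- env.state(): the state, without advancing time (a new reading comes with each control period).
- viewer.read_camera(name): name is "side" or "top" or "wrist"; returns a dict with "image" (420x560x3 uint8, red, green, blue), "fx", "fy", "cx", "cy" (pixels), "rvec" (rotation vector, rad) and "tvec" (3), from world to camera coordinates, as OpenCV has them. Camera axes: x right, y down, z forward; pixel columns grow to the right and rows downward; lengths in mm; the calibration is good to about 2 mm. A picture is of the moment at which its call begins. There is no depth.
- env.job_done(): hands the job in, once; it reports no verdict.
The state is a dict: "t": time; "joints": joint angles; "qvel": joint speeds; "tau": joint torques, N m; "eef_pos": TCP position; "tcp_rot": TCP orientation; "ft_force": force on the tool from outside, world axes, zero at the start; "moment": the same for the moment, N m; "opening": opening from 0.0 (shut) to 1.0 (fully open).
Only numpy, scipy, OpenCV 4.12 (cv2) and the standard library are available. Lean on these libraries where they do the work, as an engineer would, in place of code of your own. Each camera call takes 0.05 s, during which the arm holds its last target.

## Working session

There is one attempt and no reset: what is moved stays moved. The work goes in short steps, Python scripts to look and compute and a tool call to move; the robot and the scene stay as the last step left them, time stands still between calls to the robot, and variables do not carry over. Pictures are saved under pics/ and viewed, and the job is handed in when it is done.

Besides the shell and the picture viewer there is one more tool, called in YAML: its name, and indented under it one key for each argument. play_rows: Moves the arm, as the interface text tells. Its arguments: {"type":"object","properties":{"increments":{"type":"array","items":{"type":"object","properties":{"dx":{"type":"number"},"dy":{"type":"number"},"dz":{"type":"number"},"rx":{"type":"number"},"ry":{"type":"number"},"rz":{"type":"number"}}}},"fingers":{"type":"number"}},"required":["increments"]}

```bash
ls; mkdir -p pics; python3 - <<'E'
from cell import env, viewer
import cv2,pickle
d={}
for n in("side","top","wrist"):
    r=viewer.read_camera(n);d[n]=r
    cv2.imwrite(f"pics/a_{n}.png",r["image"][:,:,::-1])
    print(n,r["fx"],r["cx"],r["cy"],r["rvec"],r["tvec"])
pickle.dump(d,open("a.pkl","wb"))
print(env.state(), env.grasp_offset)
E
```

```text
pics
side 536.7050851850125 280.5480268192183 217.69058744085282 [ 1.05161553 -2.51207473  0.90472733] [ 454.83433178  321.06026881 1175.23302472]
top 512.5978946810169 274.4873173967573 210.94899516148007 [ 2.14742074 -2.14423791  0.12893095] [  97.51778318  564.19602994 1053.89160635]
wrist 373.80261113765914 277.10174023090775 206.87768215391242 [-2.35242617  1.75162696  0.2204316 ] [-624.10261857  -27.77097091  390.16796205]
{'t': 0.15, 'joints': array([-1.38462727e+00,  4.91424818e-01,  1.55929498e+00,  5.51685832e-06,
        1.09170583e+00, -1.05579164e-01]), 'qvel': array([ 5.88071285e-04, -2.12868244e-04,  4.41289919e-04,  2.64523606e-04,
       -4.26658695e-05, -7.77329077e-04]), 'tau': array([-3.83319602e-04, -6.12896991e+01, -2.58276880e+01,  6.91487873e-02,
        4.73549764e-02, -7.14129760e-05]), 'eef_pos': array([ 179.79896099, -598.56516985,  404.29859725]), 'tcp_rot': array([-3.14076483e+00, -9.26478173e-05,  2.91745641e-01]), 'ft_force': array([-0.3444152 ,  0.12345659,  0.43874766]), 'moment': array([ 0.00548973, -0.03041574, -0.05399389]), 'opening': 0.9969951004190933} 171.3
```

View pics/a_top.png

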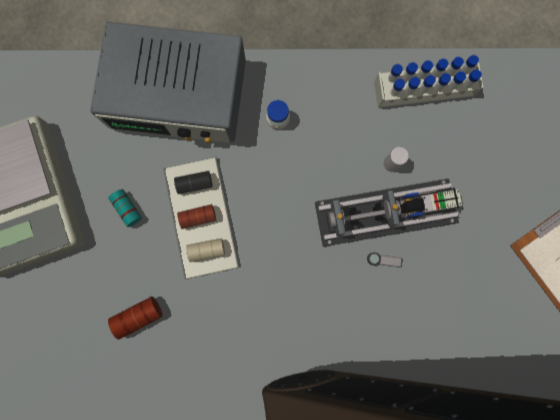

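View pics/a_side.png

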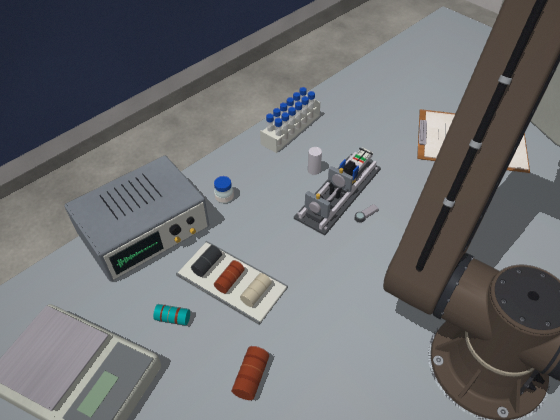

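View pics/a_wrist.png

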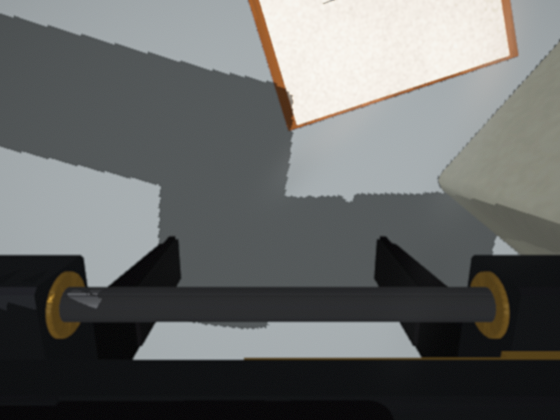

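Candidates for core_red in the top picture:
- Red plug in the rack, (197,217).
- Large red cylinder on the table, (135,317).
- Turquoise banded cylinder, (124,208).

I choose the rack plug: it is red, and the smaller of the two. I'll check it in close crops.

```bash
cat > h.py <<'E'
import numpy as np,cv2,pickle
def proj(r,P):
    K=np.array([[r["fx"],0,r["cx"]],[0,r["fy"],r["cy"]],[0,0,1]])
    return cv2.projectPoints(np.asarray(P,float).reshape(-1,3),np.array(r["rvec"],float),np.array(r["tvec"],float),K,None)[0].reshape(-1,2)
def back(r,uv,z):
    R=cv2.Rodrigues(np.array(r["rvec"],float))[0];t=np.array(r["tvec"],float)
    c=-R.T@t; d=R.T@np.array([(uv[0]-r["cx"])/r["fx"],(uv[1]-r["cy"])/r["fy"],1])
    return c+d*(z-c[2])/d[2]
def crop(r,x0,y0,x1,y1,s,fn,grid=10):
    im=cv2.resize(r["image"][y0:y1,x0:x1,::-1],None,fx=s,fy=s,interpolation=cv2.INTER_CUBIC)
    for x in range((x0//grid+1)*grid,x1,grid):
        cv2.putText(im,str(x),(int((x-x0+.5)*s)-8,8),0,.3,(0,255,255),1);cv2.line(im,(int((x-x0+.5)*s),10),(int((x-x0+.5)*s),14),(0,255,255),1)
    for y in range((y0//grid+1)*grid,y1,grid):
        cv2.putText(im,str(y),(0,int((y-y0+.5)*s)+3),0,.3,(0,255,255),1)
    cv2.imwrite(fn,im)
E
python3 - <<'E'
from h import *
d=pickle.load(open("a.pkl","rb"))
crop(d["top"],155,150,245,285,4.4,"pics/b_tray.png")
crop(d["top"],305,140,470,250,4.8,"pics/b_rig.png")
crop(d["side"],285,135,390,235,6,"pics/b_rigside.png")
crop(d["side"],170,235,295,325,6,"pics/b_trayside.png")
E
```

```text
(no output)
```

View pics/b_tray.png

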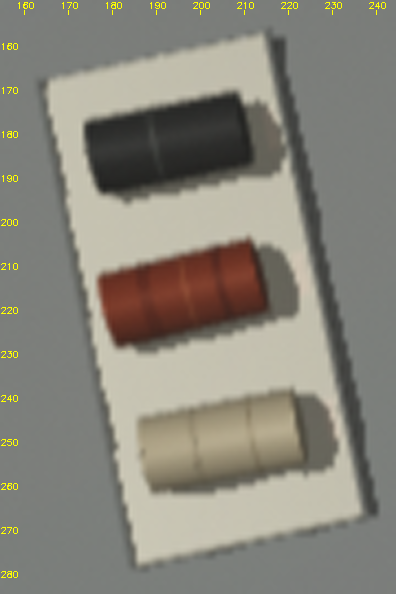

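View pics/b_rig.png

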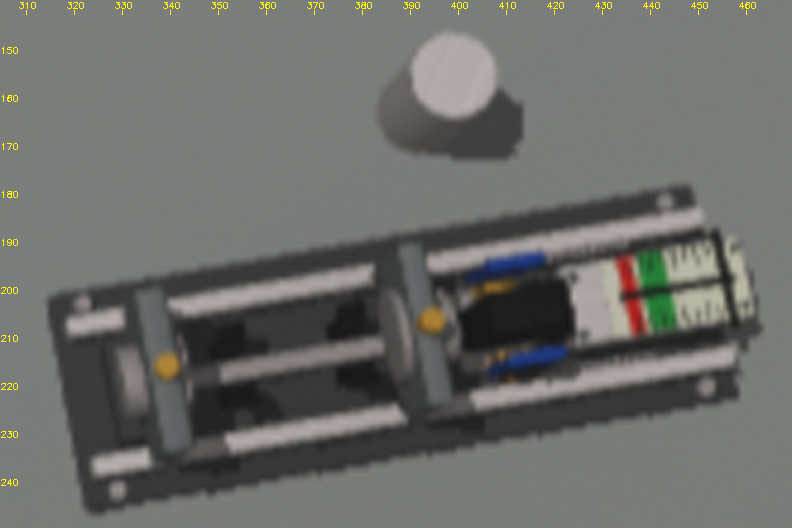

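View pics/b_rigside.png

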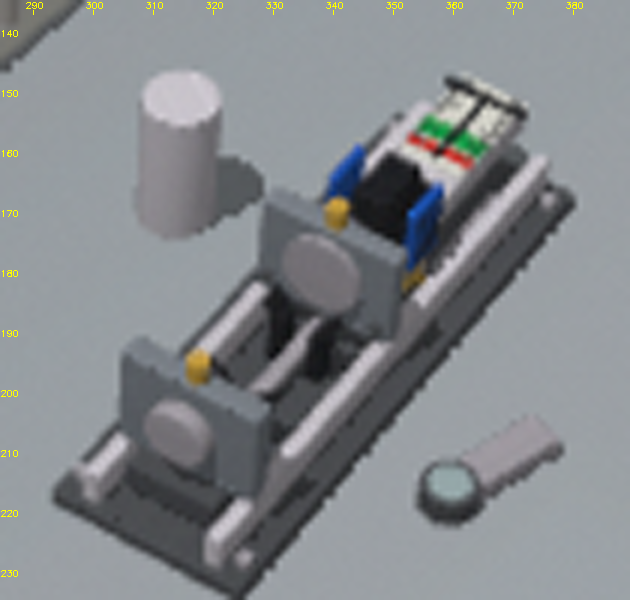

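View pics/b_trayside.png

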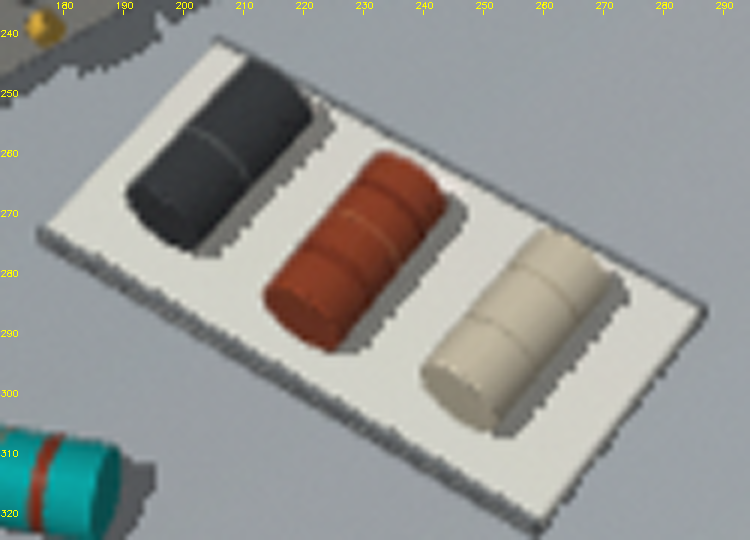

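The crops confirm it. The red banded plug in the middle place, top (197,217), is the same size as its neighbours. Next: fit the poses.

```bash
cat > fit.py <<'E'
from h import *
from scipy.optimize import least_squares
def T(p,L):
    x,y,a=p; L=np.asarray(L,float);c,s=np.cos(a),np.sin(a)
    return np.c_[x+c*L[:,0]-s*L[:,1],y+s*L[:,0]+c*L[:,1],L[:,2]]
def fit(obs,p0,free=0):
    # obs: list of (cam dict, local pts, uv)
    f=lambda p:np.concatenate([(proj(r,T(p[:3],L))-np.array(uv)).ravel() for r,L,uv in obs])
    s=least_squares(f,p0,loss="soft_l1");return s.x,f(s.x).reshape(-1,2)
E
python3 - <<'E'
from fit import *
d=pickle.load(open("a.pkl","rb"));t,s=d["top"],d["side"]
for uv in [(164,168.1),(215.2,156.8),(237,267),(185.2,278.4)]: print("trayTop",back(t,uv,10).round(1))
for uv in [(176.5,273.2),(205.7,240.8),(286.8,285.7),(259,321.2)]: print("traySide",back(s,uv,10).round(1))
for uv in [(314.5,201.6),(448.3,178),(458.3,221.2),(323.7,246.2)]: print("rigTop",back(t,uv,10).round(1))
for uv in [(293.7,216.5),(324.5,234.2),(380.3,167.8)]: print("rigSide",back(s,uv,10).round(1))
# brass sockets z95
print("brass top",back(t,(339.3,215.3),95).round(1),back(t,(394.5,206),95).round(1))
print("brass side",back(s,(317.5,193.5),95).round(1),back(s,(340.5,168.5),95).round(1))
# red core ends top z=48 crest
for uv in [(178,220),(214,211.5)]: print("red top",back(t,uv,40).round(1))
print(back(t,(399,154.5),76), back(t,(277.5,111),62))
E
```

```text
trayTop [663.7 344.1  10. ]
trayTop [689.2 230.8  10. ]
trayTop [445.8 179.3  10. ]
trayTop [421.2 290.7  10. ]
traySide [666.6 342.9  10. ]
traySide [693.8 227.8  10. ]
traySide [449.5 175.2  10. ]
traySide [426.3 288.6  10. ]
rigTop [588.6  11.2  10. ]
rigTop [ 641.1 -282.8   10. ]
rigTop [ 545.7 -300.3   10. ]
rigTop [491.   -7.9  10. ]
rigSide [591.3   8.2  10. ]
rigSide [492.5  -5.9  10. ]
rigSide [ 544.1 -299.9   10. ]
brass top [547.7 -33.   95. ] [ 566.6 -144.3   95. ]
brass side [552.9 -38.4  95. ] [ 571.4 -147.8   95. ]
red top [544.3 303.7  40. ]
red top [562.6 227.2  40. ]
[ 677.66996571 -161.01013331   76.        ] [776.75812329  92.09417069  62.        ]
```

```bash
cat > go.py <<'E'
import sys
from h import *
from cell import env
from scipy.spatial.transform import Rotation as Ro
def go(p,yaw,s=None):
    s=s or env.state()
    R=Ro.from_euler("xyz",s["tcp_rot"]); Rt=Ro.from_euler("xyz",[np.pi,0,yaw])
    d=R.inv().apply(np.array(p)-s["eef_pos"]); w=(R.inv()*Rt).as_rotvec()/np.deg2rad(6)
    print("t",round(s["t"],2),"at",s["eef_pos"].round(1),s["tcp_rot"].round(4),"F",s["ft_force"].round(1),"op",round(s["opening"],3))
    print("d",d.round(1),"r",w.round(3))
if __name__=="__main__":
    a=[float(x) for x in sys.argv[1:]]; go(a[:3],a[3])
E
python3 go.py 555 -150 430 1.748
python3 - <<'E'
from h import *
d=pickle.load(open("a.pkl","rb"));r=d["wrist"]
R=cv2.Rodrigues(r["rvec"])[0];c=-R.T@r["tvec"];print(c,R.T[:,2])
E
```

```text
t 0.15 at [ 179.8 -598.6  404.3] [-3.1408e+00 -1.0000e-04  2.9170e-01] F [-0.3  0.1  0.4] op 0.997
d [ 488.4 -321.7  -25.4] r [-6.0000e-03 -6.0000e-03 -1.3906e+01]
[ 245.66411766 -577.99588142  384.80676488] [-0.23722891 -0.07082711 -0.96886839]
```

play_rows:
  increments:
    - {"dx": 490,"dy": -320,"dz": -25,"rz": -13.9}
    - {"dx": 490,"dy": -320,"dz": -25,"rz": -13.9}
    - {"dx": 490,"dy": -320,"dz": -25,"rz": -13.9}
    - {"dx": 490,"dy": -320,"dz": -25,"rz": -13.9}
    - {"dx": 490,"dy": -320,"dz": -25,"rz": -13.9}
    - {"dx": 490,"dy": -320,"dz": -25,"rz": -13.9}
    - {"dx": 490,"dy": -320,"dz": -25,"rz": -13.9}
    - {"dx": 490,"dy": -320,"dz": -25,"rz": -13.9}
  fingers: 1

```text
invalid input
```

```bash
python3 go.py 555 -150 430 1.748
```

```text
t 0.15 at [ 179.8 -598.6  404.3] [-3.1408e+00 -1.0000e-04  2.9170e-01] F [-0.3  0.1  0.4] op 0.997
d [ 488.4 -321.7  -25.4] r [-6.0000e-03 -6.0000e-03 -1.3906e+01]
```

play_rows:
  increments:
    - {"dx": 34,"dy": -22,"dz": -4,"rz": -1}
    - {"dx": 68,"dy": -44,"dz": -8,"rz": -2}
    - {"dx": 102,"dy": -66,"dz": -12,"rz": -3}
    - {"dx": 136,"dy": -88,"dz": -16,"rz": -4}
    - {"dx": 170,"dy": -110,"dz": -20,"rz": -5}
    - {"dx": 204,"dy": -132,"dz": -24,"rz": -6}
    - {"dx": 238,"dy": -154,"dz": -25,"rz": -7}
    - {"dx": 272,"dy": -176,"dz": -25,"rz": -8}
  fingers: 1

```text
invalid input
```

```bash
python3 go.py 555 -150 430 1.748
```

```text
t 0.15 at [ 179.8 -598.6  404.3] [-3.1408e+00 -1.0000e-04  2.9170e-01] F [-0.3  0.1  0.4] op 0.997
d [ 488.4 -321.7  -25.4] r [-6.0000e-03 -6.0000e-03 -1.3906e+01]
```

play_rows:
  increments:
    - {"dx": 34,"dy": -22,"dz": -4,"rx": 0,"ry": 0,"rz": -1}
    - {"dx": 68,"dy": -44,"dz": -8,"rx": 0,"ry": 0,"rz": -2}
    - {"dx": 102,"dy": -66,"dz": -12,"rx": 0,"ry": 0,"rz": -3}
    - {"dx": 136,"dy": -88,"dz": -16,"rx": 0,"ry": 0,"rz": -4}
    - {"dx": 170,"dy": -110,"dz": -20,"rx": 0,"ry": 0,"rz": -5}
    - {"dx": 204,"dy": -132,"dz": -24,"rx": 0,"ry": 0,"rz": -6}
    - {"dx": 238,"dy": -154,"dz": -25,"rx": 0,"ry": 0,"rz": -7}
    - {"dx": 272,"dy": -176,"dz": -25,"rx": 0,"ry": 0,"rz": -8}

```text
t: 0.82
eef_pos: [390.6, -350.0, 429.8]
tcp_rot: [3.142, -0.0, 1.135]
ft_force: [1.1, -0.7, 0.1]
opening: 1.002
```

```bash
python3 go.py 555 -150 430 1.748
```

```text
t 0.82 at [ 390.6 -350.   429.8] [ 3.1416e+00 -4.0000e-04  1.1346e+00] F [ 1.1 -0.7  0.1] op 1.002
d [ 2.508e+02  6.450e+01 -1.000e-01] r [ 2.000e-03 -4.000e-03 -5.858e+00]
```

play_rows:
  increments:
    - {"dx": 38,"dy": 9,"dz": 0,"rx": 0,"ry": 0,"rz": -1}
    - {"dx": 76,"dy": 19,"dz": 0,"rx": 0,"ry": 0,"rz": -2}
    - {"dx": 114,"dy": 29,"dz": 0,"rx": 0,"ry": 0,"rz": -3}
    - {"dx": 152,"dy": 39,"dz": 0,"rx": 0,"ry": 0,"rz": -4}
    - {"dx": 190,"dy": 49,"dz": 0,"rx": 0,"ry": 0,"rz": -5}
    - {"dx": 228,"dy": 58,"dz": 0,"rx": 0,"ry": 0,"rz": -5.86}
    - {"dx": 250,"dy": 64,"dz": 0,"rx": 0,"ry": 0,"rz": -5.86}
    - {"dx": 250,"dy": 64,"dz": 0,"rx": 0,"ry": 0,"rz": -5.86}

```text
t: 1.48
eef_pos: [556.2, -147.2, 429.5]
tcp_rot: [3.141, -0.001, 1.752]
ft_force: [0.2, -0.1, 0.1]
opening: 0.998
```

```bash
cat > snap.py <<'E'
import sys,pickle,cv2
from cell import env,viewer
d={"state":env.state()}
for n in sys.argv[2:]:
    r=viewer.read_camera(n);d[n]=r;cv2.imwrite(f"pics/{sys.argv[1]}_{n}.png",r["image"][:,:,::-1])
pickle.dump(d,open(sys.argv[1]+".pkl","wb"))
E
python3 snap.py c wrist; python3 go.py 557 259 430 1.786
```

```text
t 1.53 at [ 555.2 -148.7  429.5] [-3.1414e+00 -7.0000e-04  1.7514e+00] F [-0.   1.3 -0.1] op 1.0
d [ 4.008e+02  7.500e+01 -3.000e-01] r [-0.002 -0.007 -0.331]
```

View pics/c_wrist.png

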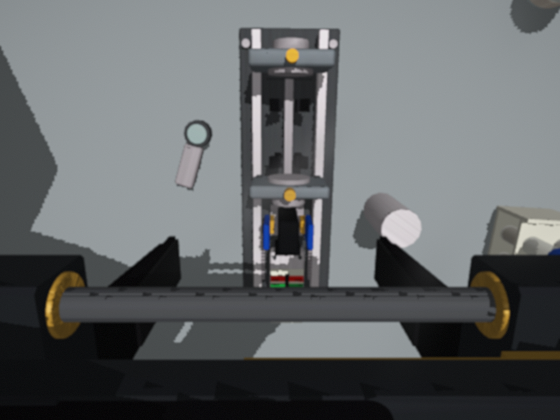

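```bash
python3 - <<'E'
from h import *
d=pickle.load(open("c.pkl","rb"))
crop(d["wrist"],230,20,350,125,6,"pics/c1.png");crop(d["wrist"],230,150,350,250,6,"pics/c2.png")
E
```

```text
(no output)
```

View pics/c1.png

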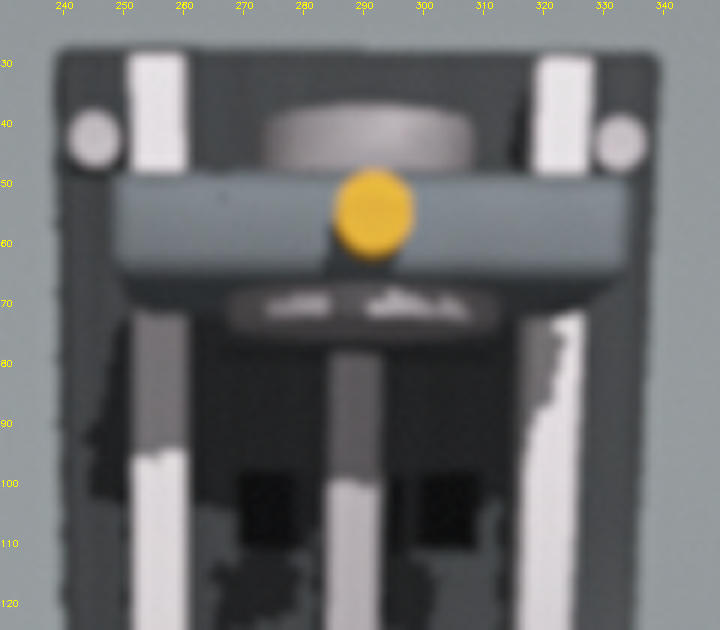

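View pics/c2.png

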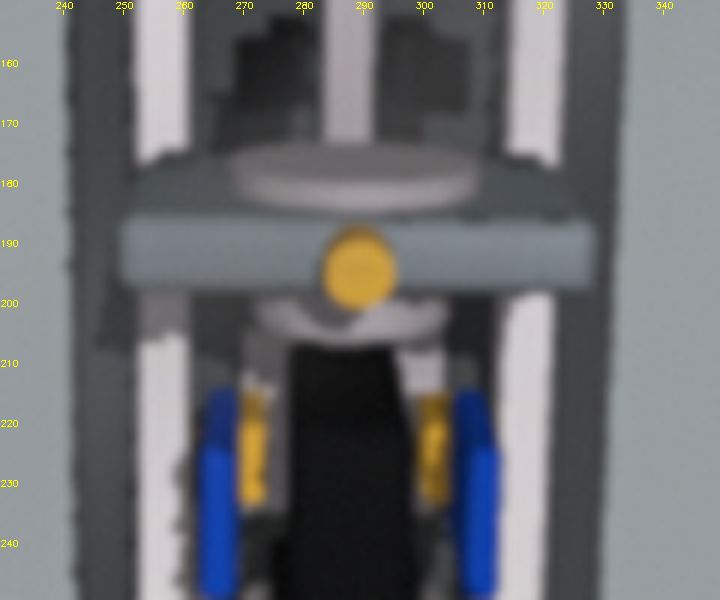

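```bash
cat > rig.py <<'E'
from fit import *
d=pickle.load(open("a.pkl","rb"));t,s=d["top"],d["side"];w=pickle.load(open("c.pkl","rb"))["wrist"]
def go_(use):
    def f(p,split=False):
        x,y,a,ye=p
        C=lambda sx,e:[sx*50,ye-300*e,10]
        O=[]
        if "t" in use:O+=[("t",t,[C(1,0),C(1,1),C(-1,1),C(-1,0),],[(314.5,201.6),(448.3,178),(458.3,221.2),(323.7,246.2)])]
        if "s" in use:O+=[("s",s,[C(1,0),C(-1,0),C(-1,1),[0,0,58]],[(293.7,216.5),(324.5,234.2),(380.3,167.8),(338,180)])]
        if "w" in use:O+=[("w",w,[C(-1,0),C(1,0),[0,0,78],[0,0,38],[-20,0,58],[20,0,58]],[(239,27.5),(339.2,28.7),(288.7,180.5),(288.7,173.3),(268.2,177),(309.5,177)])]
        r=[(proj(c,T((x,y,a),L))-np.array(uv)) for _,c,L,uv in O]
        return r if split else np.concatenate([q.ravel() for q in r])
    q=least_squares(f,[565,-125,.176,130],loss="soft_l1",x_scale=[1,1,.01,1])
    print(use,q.x.round(4)); [print(k.round(1).tolist()) for k in f(q.x,True)]
    return q.x
for u in("tsw","w","s","ts"):go_(u)
E
python3 rig.py
```

```text
tsw [ 5.653686e+02 -1.359821e+02  1.766000e-01  1.401374e+02]
[[0.2, -0.6], [0.8, -0.7], [0.9, 0.7], [-0.5, -0.3]]
[[-0.3, 0.8], [0.5, 0.0], [0.4, -0.4], [0.2, 1.5]]
[[-0.9, 0.1], [0.5, -0.6], [0.9, 0.2], [-0.5, 0.2], [-0.3, -0.2], [0.3, -0.0]]
w [ 5.652140e+02 -1.359717e+02  1.735000e-01  1.398351e+02]
[[-0.6, 0.2], [0.8, -0.2], [0.7, 0.1], [-0.6, 0.2], [-0.5, -0.3], [0.2, -0.0]]
s [ 5.674298e+02 -1.396002e+02  1.746000e-01  1.436949e+02]
[[-0.7, 0.4], [0.0, -0.3], [0.1, -0.6], [0.5, 0.4]]
ts [ 5.663157e+02 -1.395584e+02  1.798000e-01  1.444722e+02]
[[-0.2, -0.5], [0.4, -1.0], [0.6, 0.3], [-0.7, -0.1]]
[[-0.4, 1.0], [0.4, 0.2], [0.1, -0.4], [0.8, 0.7]]
```

```bash
python3 go.py 570 200 360 1.786
```

```text
t 1.53 at [ 555.2 -148.7  429.5] [-3.1414e+00 -7.0000e-04  1.7514e+00] F [-0.   1.3 -0.1] op 1.0
d [340.3  77.2  69.7] r [-0.002 -0.007 -0.331]
```

play_rows:
  increments:
    - {"dx": 38,"dy": 9,"dz": 8,"rx": 0,"ry": 0,"rz": -0.1}
    - {"dx": 76,"dy": 18,"dz": 16,"rx": 0,"ry": 0,"rz": -0.2}
    - {"dx": 114,"dy": 27,"dz": 24,"rx": 0,"ry": 0,"rz": -0.33}
    - {"dx": 152,"dy": 36,"dz": 32,"rx": 0,"ry": 0,"rz": -0.33}
    - {"dx": 190,"dy": 45,"dz": 40,"rx": 0,"ry": 0,"rz": -0.33}
    - {"dx": 228,"dy": 53,"dz": 48,"rx": 0,"ry": 0,"rz": -0.33}
    - {"dx": 266,"dy": 61,"dz": 56,"rx": 0,"ry": 0,"rz": -0.33}
    - {"dx": 304,"dy": 69,"dz": 63,"rx": 0,"ry": 0,"rz": -0.33}

```text
t: 2.2
eef_pos: [568.1, 163.5, 366.2]
tcp_rot: [-3.141, -0.001, 1.784]
ft_force: [1.6, -0.7, 0.2]
opening: 1.001
```

play_rows:
  increments:
    - {"dx": 32,"dy": 7,"dz": 6,"rx": 0,"ry": 0,"rz": 0}
    - {"dx": 32,"dy": 7,"dz": 6,"rx": 0,"ry": 0,"rz": 0}
    - {"dx": 32,"dy": 7,"dz": 6,"rx": 0,"ry": 0,"rz": 0}

```text
t: 2.45
eef_pos: [567.9, 196.8, 359.6]
tcp_rot: [-3.14, -0.0, 1.786]
ft_force: [0.1, -0.2, 0.3]
opening: 1.0
```

```bash
python3 snap.py d wrist; python3 go.py 570 200 360 1.786
```

```text
t 2.5 at [568.1 195.7 360. ] [-3.1403e+00 -3.0000e-04  1.7848e+00] F [ 0.4 -0.2 -0.2] op 1.0
d [3.8 2.8 0. ] r [-0.012 -0.003 -0.011]
```

View pics/d_wrist.png

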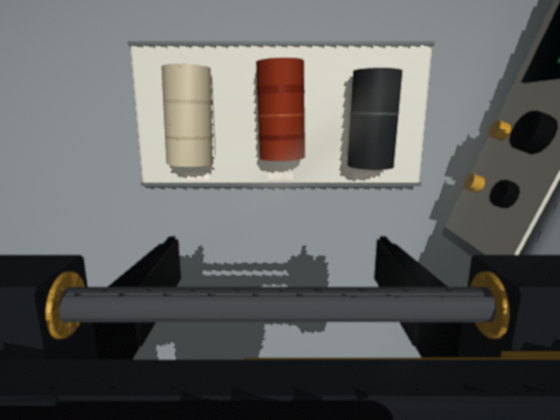

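```bash
cat > core.py <<'E'
from fit import *
def cyl(p,z):
    th=np.linspace(0,2*np.pi,60);L=[[19*np.cos(q),e*38,z+19*np.sin(q)] for e in(-1,1) for q in th];return T(p,L)
def feat(M): 
    cx,cy=M["m10"]/M["m00"],M["m01"]/M["m00"];return np.array([cx,cy,40*.5*np.arctan2(2*M["mu11"],M["mu20"]-M["mu02"])]),M["m00"]
def meas(r,box):
    x0,y0,x1,y1=box;im=r["image"].astype(int);m=np.zeros(im.shape[:2],np.uint8)
    k=(im[...,0]>1.7*im[...,1])&(im[...,0]>40);m[y0:y1,x0:x1]=k[y0:y1,x0:x1]
    m=cv2.morphologyEx(m,cv2.MORPH_CLOSE,np.ones((5,5)));return feat(cv2.moments(m,True))
def fitcore(cams,p0,z=29):
    ms=[meas(r,b) for r,b in cams]
    def f(p):
        o=[]
        for (r,b),(m,_) in zip(cams,ms):
            h=cv2.convexHull(proj(r,cyl(p,z)).astype(np.float32));q=feat(cv2.moments(h))[0]-m
            q[2]=(q[2]+20*np.pi)%(40*np.pi)-20*np.pi if False else ((q[2]/40+np.pi/2)%np.pi-np.pi/2)*40
            o.append(q)
        return np.concatenate(o)
    s=least_squares(f,p0,x_scale=[1,1,.01],diff_step=1e-3)
    A=[cv2.contourArea(cv2.convexHull(proj(r,cyl(s.x,z)).astype(np.float32))) for r,_ in cams]
    return s.x,f(s.x).round(2),[m[1] for m in ms],A
if __name__=="__main__":
    a=pickle.load(open("a.pkl","rb"));w=pickle.load(open("d.pkl","rb"))["wrist"]
    c=[(w,(240,40,325,175)),(a["top"],(170,195,225,235)),(a["side"],(205,250,255,300))]
    for k in ([0],[1],[2],[0,1,2]): print(k,*fitcore([c[i] for i in k],[555,262,.215]))
    for uv in[(129,42.5),(433,42.5),(421,184),(142,184)]:print(back(w,uv,10).round(1))
E
python3 core.py
```

```text
[0] [5.54276259e+02 2.66164121e+02 2.18183201e-01] [-0. -0. -0.] [4409.0] [4846.972306611715]
[1] [5.54428875e+02 2.66820086e+02 2.33367791e-01] [-0.  0. -0.] [521.0] [658.4664001596393]
[2] [5.58080173e+02 2.64105536e+02 2.38271076e-01] [ 0.  0. -0.] [476.0] [538.7409245742019]
[0, 1, 2] [5.54551078e+02 2.66131657e+02 2.29840655e-01] [ 0.31  0.12 -0.43  0.32 -0.06  0.14  0.32  1.37  0.28] [4409.0, 521.0, 476.0] [4845.921620386682, 658.3771044018213, 541.090524493251]
[421.8 292.3  10. ]
[665.2 345.3  10. ]
[691.7 230.5  10. ]
[446.9 177.1  10. ]
```

```bash
python3 go.py 554.6 266.2 206 1.793
```

```text
t 2.5 at [568.1 195.7 360. ] [-3.1403e+00 -3.0000e-04  1.7848e+00] F [ 0.4 -0.2 -0.2] op 1.0
d [ 71.7   2.  154. ] r [-0.012 -0.003 -0.078]
```

play_rows:
  increments:
    - {"dx": 24,"dy": 1,"dz": 20,"rx": 0,"ry": 0,"rz": -0.08}
    - {"dx": 48,"dy": 2,"dz": 40,"rx": 0,"ry": 0,"rz": -0.08}
    - {"dx": 71.7,"dy": 2,"dz": 60,"rx": 0,"ry": 0,"rz": -0.08}
    - {"dx": 71.7,"dy": 2,"dz": 80,"rx": 0,"ry": 0,"rz": -0.08}
    - {"dx": 71.7,"dy": 2,"dz": 90,"rx": 0,"ry": 0,"rz": -0.08}
    - {"dx": 71.7,"dy": 2,"dz": 90,"rx": 0,"ry": 0,"rz": -0.08}
  fingers: 0.69

```text
t: 3.0
eef_pos: [554.9, 264.5, 268.3]
tcp_rot: [-3.137, 0.0, 1.792]
ft_force: [0.1, 0.1, -0.6]
opening: 0.698
```

```bash
python3 snap.py e side top wrist; python3 go.py 554.6 266.2 206 1.793; python3 - <<'E'
from h import *
d=pickle.load(open("e.pkl","rb"));crop(d["side"],150,150,320,310,4,"pics/e1.png")
E
```

```text
t 3.15 at [555.4 265.  271.2] [ 3.1415e+00 -3.0000e-04  1.7915e+00] F [-0.3 -0.1  0.5] op 0.69
d [ 1.4 -0.5 65.2] r [ 0.001 -0.003 -0.015]
```

View pics/e1.png

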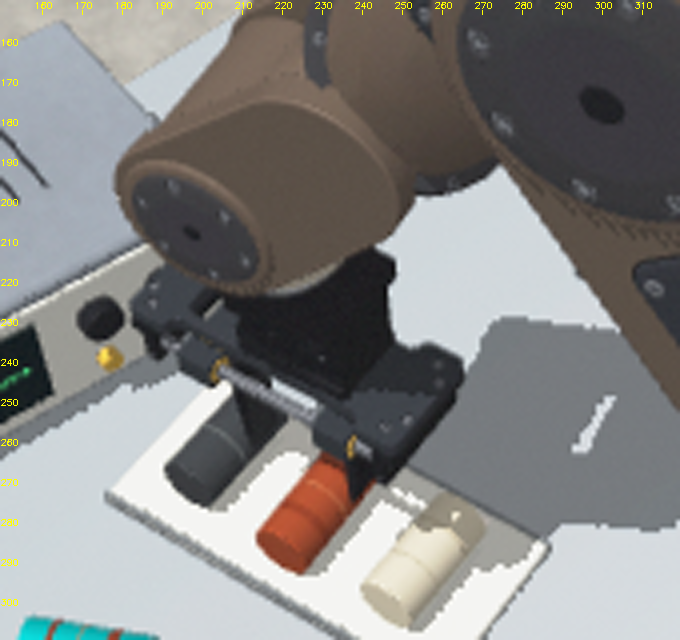

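View pics/e_wrist.png

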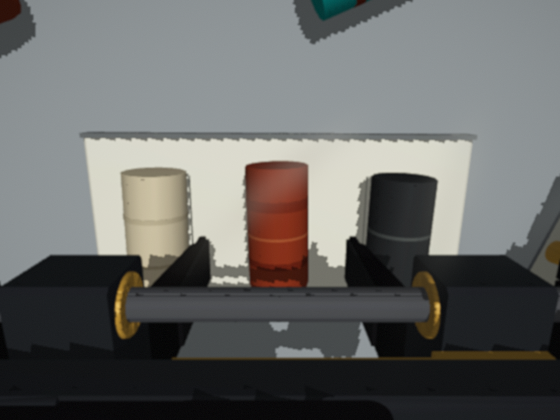

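The red plug is centred between the fingers (core 246–308, fingers 209/348), so I'm descending.

play_rows:
  increments:
    - {"dx": 1.4,"dy": -0.5,"dz": 15,"rx": 0,"ry": 0,"rz": 0}
    - {"dx": 1.4,"dy": -0.5,"dz": 30,"rx": 0,"ry": 0,"rz": 0}
    - {"dx": 1.4,"dy": -0.5,"dz": 45,"rx": 0,"ry": 0,"rz": 0}
    - {"dx": 1.4,"dy": -0.5,"dz": 57,"rx": 0,"ry": 0,"rz": 0}
    - {"dx": 1.4,"dy": -0.5,"dz": 65,"rx": 0,"ry": 0,"rz": 0}
    - {"dx": 1.4,"dy": -0.5,"dz": 65,"rx": 0,"ry": 0,"rz": 0}
    - {"dx": 1.4,"dy": -0.5,"dz": 65,"rx": 0,"ry": 0,"rz": 0}

```text
t: 3.73
eef_pos: [554.9, 266.1, 206.6]
tcp_rot: [3.141, -0.0, 1.791]
ft_force: [-0.9, 0.2, -0.2]
opening: 0.692
```

play_rows:
  increments:
    - {"dx": 0,"dy": 0,"dz": 0,"rx": 0,"ry": 0,"rz": 0}
    - {"dx": 0,"dy": 0,"dz": 0,"rx": 0,"ry": 0,"rz": 0}
    - {"dx": 0,"dy": 0,"dz": 0,"rx": 0,"ry": 0,"rz": 0}
    - {"dx": 0,"dy": 0,"dz": 0,"rx": 0,"ry": 0,"rz": 0}
    - {"dx": 0,"dy": 0,"dz": 0,"rx": 0,"ry": 0,"rz": 0}
    - {"dx": 0,"dy": 0,"dz": 0,"rx": 0,"ry": 0,"rz": 0}
    - {"dx": 0,"dy": 0,"dz": 0,"rx": 0,"ry": 0,"rz": 0}
    - {"dx": 0,"dy": 0,"dz": 0,"rx": 0,"ry": 0,"rz": 0}
  fingers: 0.3

```text
t: 4.4
eef_pos: [554.9, 266.1, 206.8]
tcp_rot: [3.141, -0.0, 1.791]
ft_force: [-0.3, 0.1, 4.5]
opening: 0.393
```

```bash
python3 go.py 554.6 266.2 206 1.793
```

```text
t 4.4 at [554.9 266.1 206.8] [ 3.1410e+00 -4.0000e-04  1.7911e+00] F [-0.3  0.1  4.5] op 0.393
d [ 0.2 -0.3  0.8] r [ 0.006 -0.004 -0.018]
```

play_rows:
  increments:
    - {"dx": 0,"dy": 0,"dz": -10,"rx": 0,"ry": 0,"rz": 0}
    - {"dx": 0,"dy": 0,"dz": -25,"rx": 0,"ry": 0,"rz": 0}
    - {"dx": 0,"dy": 0,"dz": -45,"rx": 0,"ry": 0,"rz": 0}
    - {"dx": 0,"dy": 0,"dz": -65,"rx": 0,"ry": 0,"rz": 0}
    - {"dx": 0,"dy": 0,"dz": -85,"rx": 0,"ry": 0,"rz": 0}
    - {"dx": 0,"dy": 0,"dz": -105,"rx": 0,"ry": 0,"rz": 0}
    - {"dx": 0,"dy": 0,"dz": -120,"rx": 0,"ry": 0,"rz": 0}
    - {"dx": 0,"dy": 0,"dz": -120,"rx": 0,"ry": 0,"rz": 0}

```text
t: 5.07
eef_pos: [555.0, 266.1, 330.2]
tcp_rot: [3.136, -0.001, 1.791]
ft_force: [0.5, -0.7, -2.1]
opening: 0.394
```

```bash
python3 snap.py f side wrist; python3 go.py 557.7 -92.7 325 1.747
```

```text
t 5.17 at [554.6 265.9 326.9] [ 3.1406e+00 -4.0000e-04  1.7911e+00] F [-0.3  0.1 -2.4] op 0.391
d [-350.6  -75.4    1.7] r [ 0.009 -0.004  0.422]
```

View pics/f_wrist.png

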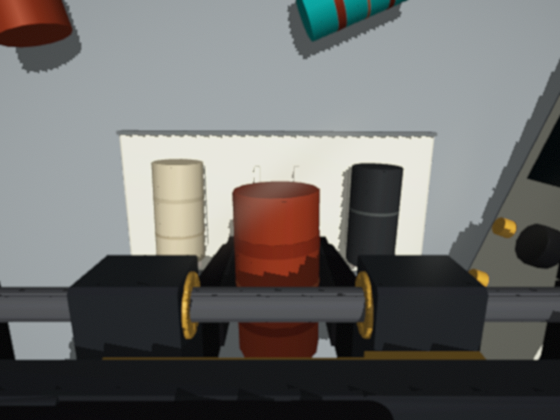

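View pics/f_side.png

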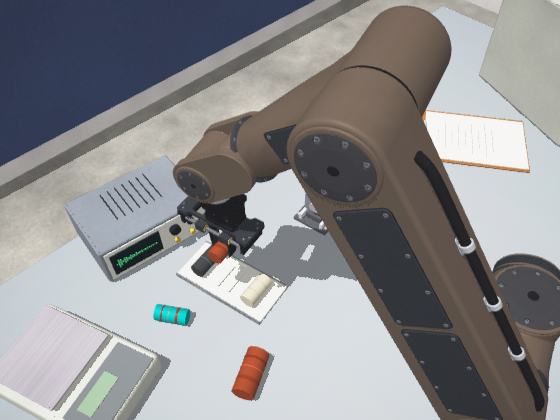

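```bash
python3 - <<'E'
from core import *
d=pickle.load(open("f.pkl","rb"));w=d["wrist"];e=d["state"]["eef_pos"];a=d["state"]["tcp_rot"][2]
for zo in (176,178,180):
  for k in(-3,0,3):
    p=[e[0]+k*np.cos(a),e[1]+k*np.sin(a),a-np.pi/2]
    q=proj(w,cyl(p,e[2]-zo)); v=q[:,1]; print(zo,k,"min v",v.min().round(1),"u",q[:,0].min().round(1),q[:,0].max().round(1))
im=w["image"].astype(int);m=(im[...,0]>1.7*im[...,1])&(im[...,0]>40);m[:, :225]=0;m[:,330:]=0;m[:150]=0
ys,xs=np.nonzero(m[:280]);print(ys.min(),xs.min(),xs.max())
E
```

```text
176 -3 min v 187.8 u 232.8 322.9
176 0 min v 181.6 u 232.6 323.1
176 3 min v 175.3 u 232.4 323.3
178 -3 min v 187.0 u 233.4 322.3
178 0 min v 180.8 u 233.1 322.5
178 3 min v 174.6 u 232.9 322.7
180 -3 min v 186.2 u 233.9 321.8
180 0 min v 180.1 u 233.7 322.0
180 3 min v 173.9 u 233.4 322.2
185 234 319
```

play_rows:
  increments:
    - {"dx": -36,"dy": -8,"dz": 0,"rx": 0,"ry": 0,"rz": 0.05}
    - {"dx": -74,"dy": -16,"dz": 0,"rx": 0,"ry": 0,"rz": 0.1}
    - {"dx": -112,"dy": -24,"dz": 0,"rx": 0,"ry": 0,"rz": 0.15}
    - {"dx": -150,"dy": -32,"dz": 0,"rx": 0,"ry": 0,"rz": 0.2}
    - {"dx": -188,"dy": -40,"dz": 0,"rx": 0,"ry": 0,"rz": 0.25}
    - {"dx": -226,"dy": -48,"dz": 0,"rx": 0,"ry": 0,"rz": 0.3}
    - {"dx": -264,"dy": -56,"dz": 0,"rx": 0,"ry": 0,"rz": 0.36}
    - {"dx": -300,"dy": -64,"dz": 0,"rx": 0,"ry": 0,"rz": 0.42}

```text
t: 5.83
eef_pos: [557.2, -42.8, 325.3]
tcp_rot: [-3.14, -0.001, 1.747]
ft_force: [0.3, 0.8, -2.1]
opening: 0.395
```

```bash
python3 go.py 557.5 -91.7 300 1.747
```

```text
t 5.83 at [557.2 -42.8 325.3] [-3.1403e+00 -1.3000e-03  1.7467e+00] F [ 0.3  0.8 -2.1] op 0.395
d [-48.2  -8.3  25.3] r [-0.012 -0.012 -0.003]
```

play_rows:
  increments:
    - {"dx": -30,"dy": -5,"dz": 3,"rx": 0,"ry": 0,"rz": 0}
    - {"dx": -45,"dy": -8,"dz": 12,"rx": 0,"ry": 0,"rz": 0}
    - {"dx": -48.2,"dy": -8.3,"dz": 22,"rx": 0,"ry": 0,"rz": 0}
    - {"dx": -48.2,"dy": -8.3,"dz": 25,"rx": 0,"ry": 0,"rz": 0}
    - {"dx": -48.2,"dy": -8.3,"dz": 25,"rx": 0,"ry": 0,"rz": 0}
    - {"dx": -48.2,"dy": -8.3,"dz": 25,"rx": 0,"ry": 0,"rz": 0}

```text
t: 6.33
eef_pos: [557.5, -90.5, 299.7]
tcp_rot: [-3.139, -0.002, 1.748]
ft_force: [0.5, -0.2, -1.5]
opening: 0.395
```

```bash
python3 snap.py g side wrist top; python3 go.py 557.5 -91.7 240 1.747; python3 - <<'E'
from h import *
d=pickle.load(open("g.pkl","rb"));crop(d["side"],270,90,400,240,4.5,"pics/g1.png");crop(d["top"],300,140,470,260,4.6,"pics/g2.png");crop(d["wrist"],180,60,380,360,2,"pics/g3.png")
E
```

```text
t 6.48 at [557.6 -90.7 300.6] [-3.1408e+00 -1.1000e-03  1.7481e+00] F [ 0.1  0.3 -2.6] op 0.396
d [-1.1 -0.2 60.6] r [-0.007 -0.01   0.011]
```

View pics/g1.png

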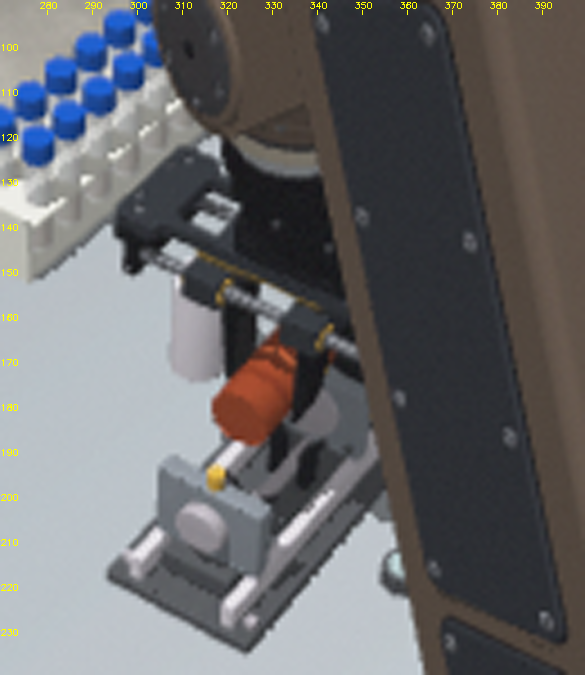

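View pics/g3.png

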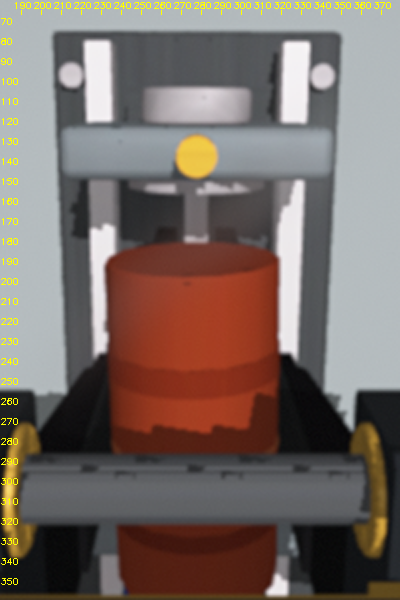

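play_rows:
  increments:
    - {"dx": -1,"dy": 0,"dz": 8,"rx": 0,"ry": 0,"rz": 0}
    - {"dx": -1,"dy": 0,"dz": 16,"rx": 0,"ry": 0,"rz": 0}
    - {"dx": -1,"dy": 0,"dz": 24,"rx": 0,"ry": 0,"rz": 0}
    - {"dx": -1,"dy": 0,"dz": 32,"rx": 0,"ry": 0,"rz": 0}
    - {"dx": -1,"dy": 0,"dz": 40,"rx": 0,"ry": 0,"rz": 0}
    - {"dx": -1,"dy": 0,"dz": 46,"rx": 0,"ry": 0,"rz": 0}
    - {"dx": -1,"dy": 0,"dz": 50,"rx": 0,"ry": 0,"rz": 0}
    - {"dx": -1,"dy": 0,"dz": 50,"rx": 0,"ry": 0,"rz": 0}

```text
t: 7.15
eef_pos: [557.6, -91.6, 249.6]
tcp_rot: [-3.139, -0.002, 1.748]
ft_force: [-0.0, 1.0, -2.6]
opening: 0.395
```

```bash
python3 snap.py i side wrist; python3 go.py 557.5 -91.7 236 1.747; python3 - <<'E'
from h import *
d=pickle.load(open("i.pkl","rb"));crop(d["side"],270,110,390,240,4.6,"pics/i1.png");crop(d["wrist"],180,20,380,360,1.7,"pics/i3.png")
E
```

```text
t 7.25 at [557.8 -91.7 250.6] [-3.1407e+00 -1.2000e-03  1.7481e+00] F [ 0.6  0.2 -1.7] op 0.396
d [-0.  -0.3 14.6] r [-0.009 -0.011  0.01 ]
```

View pics/i1.png

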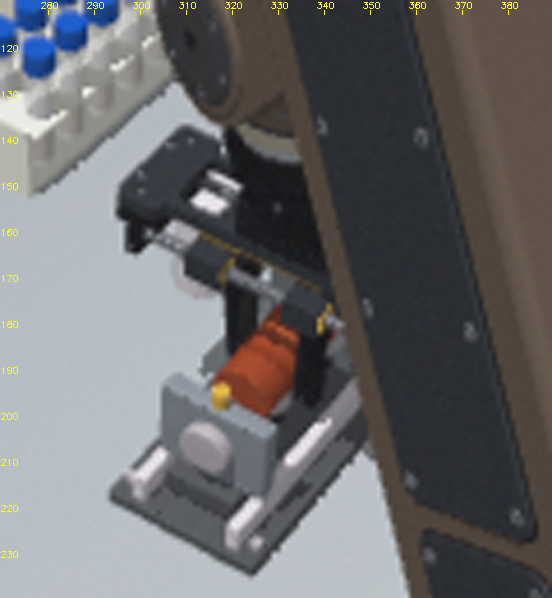

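View pics/i3.png

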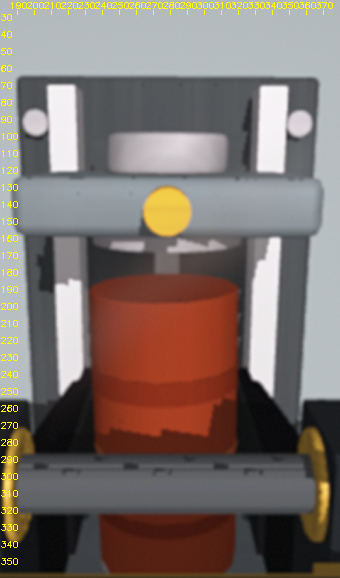

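play_rows:
  increments:
    - {"dx": 0,"dy": -0.3,"dz": 2,"rx": 0,"ry": 0,"rz": 0}
    - {"dx": 0,"dy": -0.3,"dz": 4,"rx": 0,"ry": 0,"rz": 0}
    - {"dx": 0,"dy": -0.3,"dz": 6,"rx": 0,"ry": 0,"rz": 0}
    - {"dx": 0,"dy": -0.3,"dz": 7.5,"rx": 0,"ry": 0,"rz": 0}
    - {"dx": 0,"dy": -0.3,"dz": 9,"rx": 0,"ry": 0,"rz": 0}
    - {"dx": 0,"dy": -0.3,"dz": 10.5,"rx": 0,"ry": 0,"rz": 0}
    - {"dx": 0,"dy": -0.3,"dz": 12,"rx": 0,"ry": 0,"rz": 0}
    - {"dx": 0,"dy": -0.3,"dz": 12,"rx": 0,"ry": 0,"rz": 0}

```text
t: 7.92
eef_pos: [557.5, -91.7, 238.2]
tcp_rot: [-3.14, -0.001, 1.748]
ft_force: [0.3, -0.0, -2.6]
opening: 0.391
```

play_rows:
  increments:
    - {"dx": 0,"dy": 0,"dz": 0.5,"rx": 0,"ry": 0,"rz": 0}
    - {"dx": 0,"dy": 0,"dz": 1,"rx": 0,"ry": 0,"rz": 0}
    - {"dx": 0,"dy": 0,"dz": 1,"rx": 0,"ry": 0,"rz": 0}

```text
t: 8.17
eef_pos: [557.4, -91.7, 237.2]
tcp_rot: [-3.14, -0.001, 1.748]
ft_force: [-0.3, 0.2, -1.2]
opening: 0.391
```

play_rows:
  increments:
    - {"dx": 0,"dy": 0,"dz": 0.5,"rx": 0,"ry": 0,"rz": 0}
    - {"dx": 0,"dy": 0,"dz": 1,"rx": 0,"ry": 0,"rz": 0}
    - {"dx": 0,"dy": 0,"dz": 1,"rx": 0,"ry": 0,"rz": 0}
    - {"dx": 0,"dy": 0,"dz": 1,"rx": 0,"ry": 0,"rz": 0}

```text
t: 8.5
eef_pos: [557.5, -91.7, 236.4]
tcp_rot: [-3.141, -0.001, 1.748]
ft_force: [-0.2, -0.0, 1.0]
opening: 0.397
```

play_rows:
  increments:
    - {"dx": 0,"dy": 0,"dz": 0.5,"rx": 0,"ry": 0,"rz": 0}
    - {"dx": 0,"dy": 0,"dz": 0.5,"rx": 0,"ry": 0,"rz": 0}
    - {"dx": 0,"dy": 0,"dz": 0.5,"rx": 0,"ry": 0,"rz": 0}

```text
t: 8.75
eef_pos: [557.5, -91.6, 236.3]
tcp_rot: [-3.141, -0.001, 1.748]
ft_force: [-0.8, 0.3, 4.9]
opening: 0.397
```

Seated: the force rose to about +5 N. Opening the fingers now.

play_rows:
  increments:
    - {"dx": 0,"dy": 0,"dz": 0,"rx": 0,"ry": 0,"rz": 0}
    - {"dx": 0,"dy": 0,"dz": 0,"rx": 0,"ry": 0,"rz": 0}
    - {"dx": 0,"dy": 0,"dz": 0,"rx": 0,"ry": 0,"rz": 0}
    - {"dx": 0,"dy": 0,"dz": 0,"rx": 0,"ry": 0,"rz": 0}
    - {"dx": 0,"dy": 0,"dz": 0,"rx": 0,"ry": 0,"rz": 0}
  fingers: 0.65

```text
t: 9.17
eef_pos: [557.5, -91.6, 236.1]
tcp_rot: [-3.141, -0.001, 1.748]
ft_force: [1.1, -0.5, -0.0]
opening: 0.638
```

play_rows:
  increments:
    - {"dx": 0,"dy": 0,"dz": -10,"rx": 0,"ry": 0,"rz": 0}
    - {"dx": 0,"dy": 0,"dz": -25,"rx": 0,"ry": 0,"rz": 0}
    - {"dx": 0,"dy": 0,"dz": -45,"rx": 0,"ry": 0,"rz": 0}
    - {"dx": 0,"dy": 0,"dz": -65,"rx": 0,"ry": 0,"rz": 0}
    - {"dx": -20,"dy": 0,"dz": -85,"rx": 0,"ry": 0,"rz": 0}
    - {"dx": -50,"dy": 0,"dz": -100,"rx": 0,"ry": 0,"rz": 0}
    - {"dx": -80,"dy": 0,"dz": -110,"rx": 0,"ry": 0,"rz": 0}
    - {"dx": -105,"dy": 0,"dz": -115,"rx": 0,"ry": 0,"rz": 0}

```text
t: 9.83
eef_pos: [576.3, -196.6, 353.7]
tcp_rot: [3.14, 0.001, 1.748]
ft_force: [-0.3, 0.9, -0.2]
opening: 0.653
```

play_rows:
  increments:
    - {"dx": -40,"dy": 0,"dz": -20,"rx": 0,"ry": 0,"rz": 0}
    - {"dx": -70,"dy": 0,"dz": -25,"rx": 0,"ry": 0,"rz": 0}
    - {"dx": -70,"dy": 0,"dz": -25,"rx": 0,"ry": 0,"rz": 0}
    - {"dx": -70,"dy": 0,"dz": -25,"rx": 0,"ry": 0,"rz": 0}

```text
t: 10.17
eef_pos: [588.2, -267.0, 379.5]
tcp_rot: [3.139, 0.001, 1.746]
ft_force: [-1.0, 0.5, 0.3]
opening: 0.651
```

```bash
python3 snap.py j side wrist top; python3 go.py 557.5 -91.7 236 1.747; python3 - <<'E'
from h import *
d=pickle.load(open("j.pkl","rb"));crop(d["side"],270,110,390,240,4.6,"pics/j1.png");crop(d["wrist"],200,20,360,260,2.4,"pics/j3.png")
E
```

```text
t 10.32 at [ 588.3 -264.6  378.7] [3.1404 0.     1.7487] F [-0.8 -0.1  0.1] op 0.649
d [1.756e+02 1.000e-01 1.427e+02] r [0.012 0.    0.017]
```

View pics/j1.png

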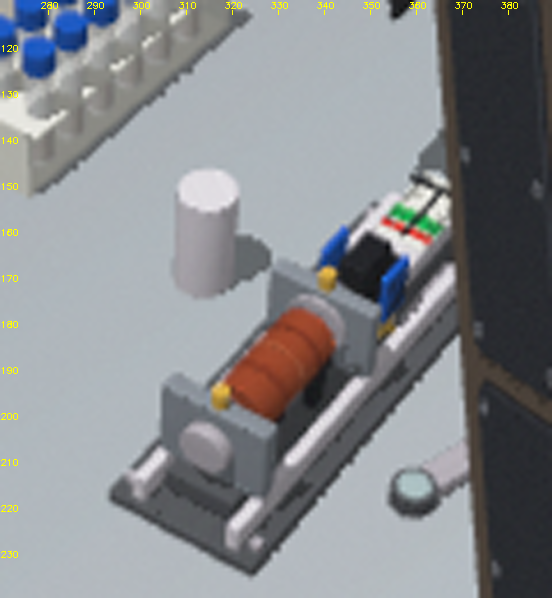

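View pics/j3.png

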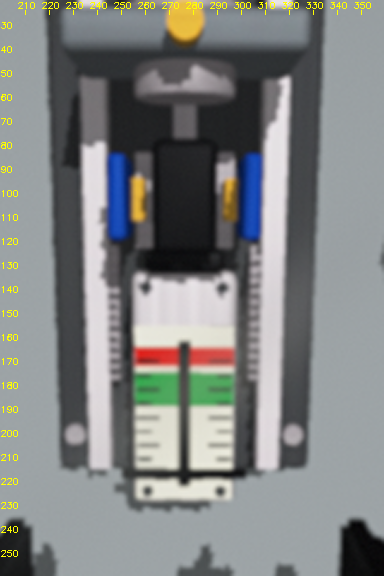

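```bash
cat > rigc.py <<'E'
from h import *
RX,RY,RA=565.4,-136.0,.1765
def loc(P):
    dx,dy=P[0]-RX,P[1]-RY;c,s=np.cos(RA),np.sin(RA);return np.array([c*dx+s*dy,-s*dx+c*dy,P[2]]).round(1)
def wor(x,y):
    c,s=np.cos(RA),np.sin(RA);return round(RX+c*x-s*y,1),round(RY+s*x+c*y,1)
E
python3 - <<'E'
from rigc import *
w=pickle.load(open("j.pkl","rb"))["wrist"]
P=lambda x,y:(x/2.4+199.5,y/2.4+19.5)
for n,x,y,z in [("bL+y",118,153,74),("bR+y",254,153,74),("bL-y",118,240,74),("bR-y",254,240,74),("ptr",185,472,54),("red0",185,364,54),("greenend",185,406,54),("greenstart",185,373,54),("outL",109,200,74),("outR",262,200,74),("brass",185,18,95),("barrelend",185,502,53)]:
    print(n,loc(back(w,P(x,y),z)))
print(wor(0,-52))
E
```

```text
bL+y [-20.9 -42.3  74. ]
bR+y [ 20.3 -42.3  74. ]
bL-y [-21.4 -67.9  74. ]
bR-y [ 20.7 -68.   74. ]
ptr [  -0.8 -148.4   54. ]
red0 [  -0.7 -109.9   54. ]
greenend [  -0.7 -124.6   54. ]
greenstart [  -0.7 -113.    54. ]
outL [-23.9 -56.   74. ]
outR [ 23. -56.  74.]
brass [-0.6 -8.9 95. ]
barrelend [  -0.8 -159.8   53. ]
(np.float64(574.5), np.float64(-187.2))
```

```bash
python3 -c "
from rigc import *
import go
x,y=wor(-0.5,-55);print(x,y);go.go([x,y,228],1.747)"
```

```text
574.6 -190.2
t 10.32 at [ 588.3 -264.6  378.7] [3.1404 0.     1.7487] F [-0.8 -0.1  0.1] op 0.649
d [ 75.6  -0.6 150.7] r [0.012 0.    0.017]
```

play_rows:
  increments:
    - {"dx": 25,"dy": -0.5,"dz": 15,"rx": 0,"ry": 0,"rz": 0}
    - {"dx": 50,"dy": -0.5,"dz": 35,"rx": 0,"ry": 0,"rz": 0}
    - {"dx": 70,"dy": -0.5,"dz": 55,"rx": 0,"ry": 0,"rz": 0}
    - {"dx": 75.5,"dy": -0.5,"dz": 75,"rx": 0,"ry": 0,"rz": 0}
    - {"dx": 75.5,"dy": -0.5,"dz": 90,"rx": 0,"ry": 0,"rz": 0}
    - {"dx": 75.5,"dy": -0.5,"dz": 95,"rx": 0,"ry": 0,"rz": 0}
    - {"dx": 75.5,"dy": -0.5,"dz": 95,"rx": 0,"ry": 0,"rz": 0}
  fingers: 0.69

```text
t: 10.9
eef_pos: [574.5, -189.4, 282.7]
tcp_rot: [-3.141, -0.001, 1.75]
ft_force: [0.9, -0.6, 0.8]
opening: 0.69
```

```bash
python3 snap.py k side wrist top;  python3 -c "
from rigc import *
import go
x,y=wor(-0.5,-55);go.go([x,y,228],1.747)
d=pickle.load(open('k.pkl','rb'));crop(d['side'],290,90,400,240,4,'pics/k1.png');crop(d['top'],300,140,480,260,4.4,'pics/k2.png')"
```

```text
t 11.05 at [ 574.8 -190.3  284.6] [3.1393e+00 7.0000e-04 1.7489e+00] F [-0.3 -0.1  0. ] op 0.689
d [ 0.2 -0.3 56.6] r [0.022 0.007 0.018]
```

View pics/k1.png

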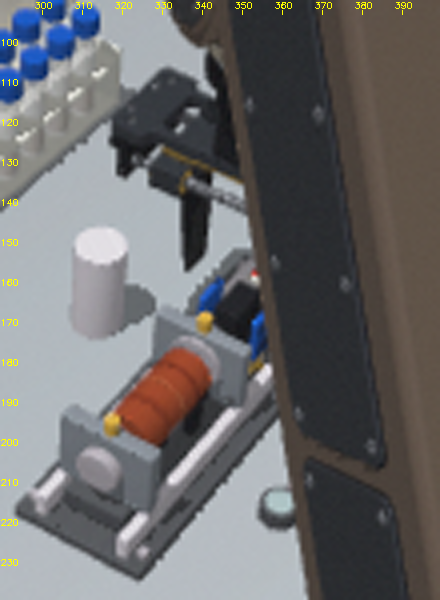

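View pics/k2.png

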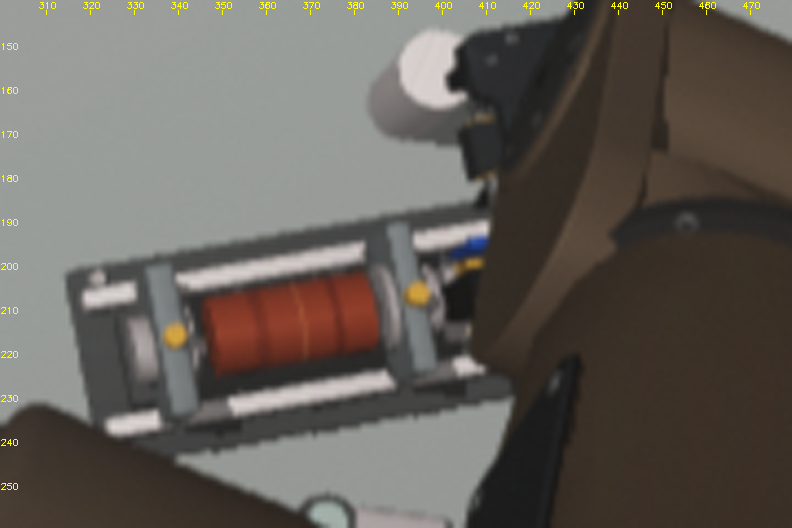

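View pics/k_wrist.png

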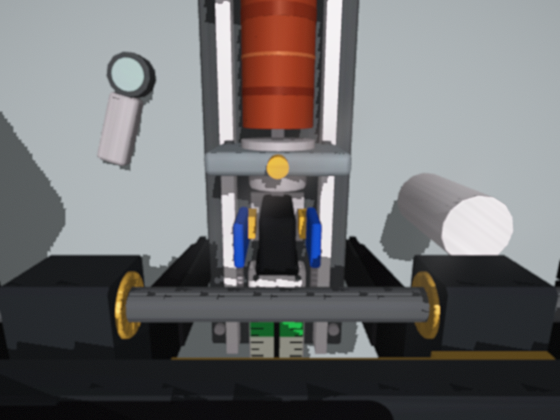

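Fingers straddle the blue buttons (wrist 235–245 and 308–320) evenly. Descending.

play_rows:
  increments:
    - {"dx": 0.2,"dy": -0.3,"dz": 12,"rx": 0,"ry": 0,"rz": 0}
    - {"dx": 0.2,"dy": -0.3,"dz": 24,"rx": 0,"ry": 0,"rz": 0}
    - {"dx": 0.2,"dy": -0.3,"dz": 36,"rx": 0,"ry": 0,"rz": 0}
    - {"dx": 0.2,"dy": -0.3,"dz": 46,"rx": 0,"ry": 0,"rz": 0}
    - {"dx": 0.2,"dy": -0.3,"dz": 53,"rx": 0,"ry": 0,"rz": 0}
    - {"dx": 0.2,"dy": -0.3,"dz": 56,"rx": 0,"ry": 0,"rz": 0}
    - {"dx": 0.2,"dy": -0.3,"dz": 56,"rx": 0,"ry": 0,"rz": 0}
    - {"dx": 0.2,"dy": -0.3,"dz": 56,"rx": 0,"ry": 0,"rz": 0}

```text
t: 11.72
eef_pos: [574.7, -190.2, 228.5]
tcp_rot: [3.14, 0.001, 1.749]
ft_force: [-0.1, 0.2, 0.9]
opening: 0.696
```

play_rows:
  increments:
    - {"dx": 0,"dy": 0,"dz": 0,"rx": 0,"ry": 0,"rz": 0}
    - {"dx": 0,"dy": 0,"dz": 0,"rx": 0,"ry": 0,"rz": 0}
    - {"dx": 0,"dy": 0,"dz": 0,"rx": 0,"ry": 0,"rz": 0}
    - {"dx": 0,"dy": 0,"dz": 0,"rx": 0,"ry": 0,"rz": 0}
    - {"dx": 0,"dy": 0,"dz": 0,"rx": 0,"ry": 0,"rz": 0}
    - {"dx": 0,"dy": 0,"dz": 0,"rx": 0,"ry": 0,"rz": 0}
    - {"dx": 0,"dy": 0,"dz": 0,"rx": 0,"ry": 0,"rz": 0}
    - {"dx": 0,"dy": 0,"dz": 0,"rx": 0,"ry": 0,"rz": 0}
  fingers: 0.3

```text
t: 12.38
eef_pos: [574.6, -190.3, 229.2]
tcp_rot: [3.139, 0.001, 1.749]
ft_force: [-3.2, -1.7, 7.2]
opening: 0.363
```

```bash
python3 snap.py l side wrist;  python3 -c "
from rigc import *
import go
x,y=wor(-0.5,-55);go.go([x,y,228],1.747)"
```

```text
t 12.48 at [ 574.6 -190.3  229.2] [3.1395e+00 9.0000e-04 1.7488e+00] F [-3.4 -1.2  7.6] op 0.365
d [0.1 0.  1.2] r [0.02  0.008 0.017]
```

View pics/l_wrist.png

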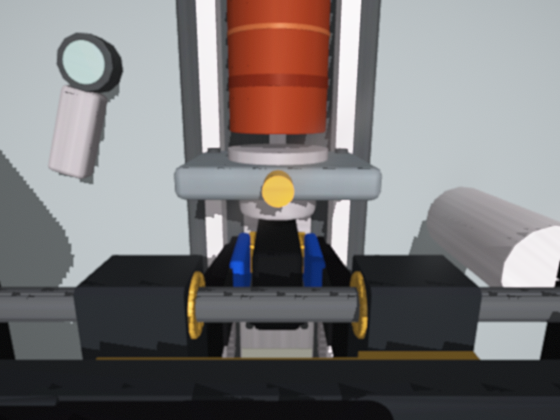

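View pics/l_side.png

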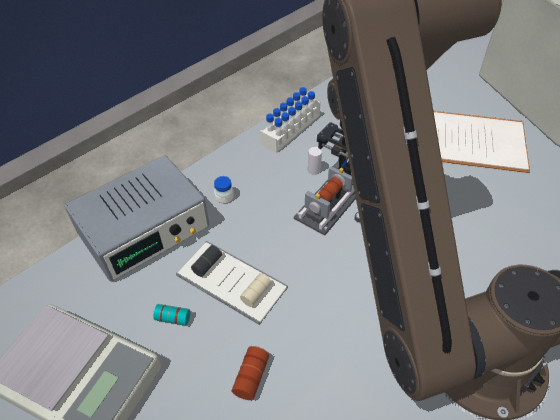

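play_rows:
  increments:
    - {"dx": -1,"dy": 0,"dz": 0,"rx": 0,"ry": 0,"rz": 0}
    - {"dx": -3,"dy": 0,"dz": 0,"rx": 0,"ry": 0,"rz": 0}
    - {"dx": -5,"dy": 0,"dz": 0,"rx": 0,"ry": 0,"rz": 0}
    - {"dx": -7,"dy": 0,"dz": 0,"rx": 0,"ry": 0,"rz": 0}
    - {"dx": -9,"dy": 0,"dz": 0,"rx": 0,"ry": 0,"rz": 0}
    - {"dx": -11,"dy": 0,"dz": 0,"rx": 0,"ry": 0,"rz": 0}
    - {"dx": -12,"dy": 0,"dz": 0,"rx": 0,"ry": 0,"rz": 0}
    - {"dx": -12,"dy": 0,"dz": 0,"rx": 0,"ry": 0,"rz": 0}

```text
t: 13.15
eef_pos: [576.7, -202.5, 229.2]
tcp_rot: [3.139, 0.001, 1.749]
ft_force: [-3.7, -0.1, 5.1]
opening: 0.366
```

```bash
cat > st.py <<'E'
from rigc import *
from cell import env
s=env.state();f=s["ft_force"];c,sn=np.cos(RA),np.sin(RA)
print(s["t"],loc(s["eef_pos"]),"Frig x,y,z",(c*f[0]+sn*f[1]).round(2),(-sn*f[0]+c*f[1]).round(2),f[2].round(2),"op",s["opening"])
E
python3 st.py; python3 snap.py m side wrist; python3 -c "
from h import *
d=pickle.load(open('m.pkl','rb'));crop(d['side'],290,130,380,240,5,'pics/m1.png')"
```

```text
13.15 [ -0.6 -67.4 229.2] Frig x,y,z -3.68 0.55 5.07 op 0.36594591275933713
```

View pics/m1.png

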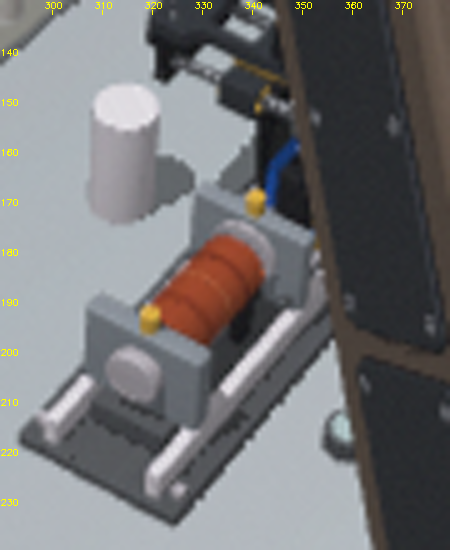

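View pics/m_wrist.png

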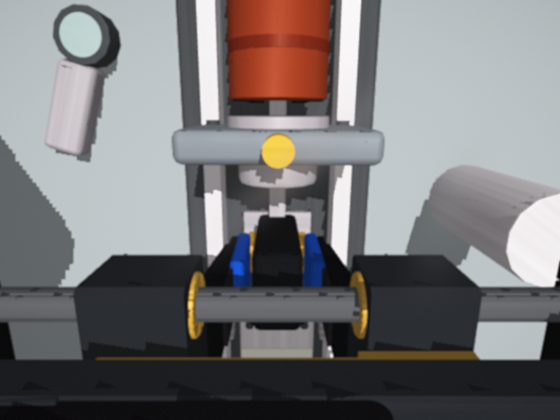

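play_rows:
  increments:
    - {"dx": -2,"dy": 0,"dz": 0,"rx": 0,"ry": 0,"rz": 0}
    - {"dx": -5,"dy": 0,"dz": 0,"rx": 0,"ry": 0,"rz": 0}
    - {"dx": -8,"dy": 0,"dz": 0,"rx": 0,"ry": 0,"rz": 0}
    - {"dx": -11,"dy": 0,"dz": 0,"rx": 0,"ry": 0,"rz": 0}
    - {"dx": -14,"dy": 0,"dz": 0,"rx": 0,"ry": 0,"rz": 0}
    - {"dx": -17,"dy": 0,"dz": 0,"rx": 0,"ry": 0,"rz": 0}
    - {"dx": -20,"dy": 0,"dz": 0,"rx": 0,"ry": 0,"rz": 0}
    - {"dx": -20,"dy": 0,"dz": 0,"rx": 0,"ry": 0,"rz": 0}

```text
t: 13.92
eef_pos: [580.2, -222.0, 229.2]
tcp_rot: [3.14, 0.0, 1.749]
ft_force: [-2.9, 4.4, 5.9]
opening: 0.364
```

```bash
python3 st.py; python3 snap.py n side wrist;python3 st.py; python3 -c "
from h import *
d=pickle.load(open('n.pkl','rb'));crop(d['side'],290,130,380,240,5,'pics/n1.png')"
```

```text
13.9167 [ -0.5 -87.3 229.2] Frig x,y,z -2.05 4.79 5.9 op 0.3643767984085501
14.0167 [ -0.6 -87.1 229.2] Frig x,y,z -2.27 4.29 4.42 op 0.36552012009065915
```

View pics/n1.png

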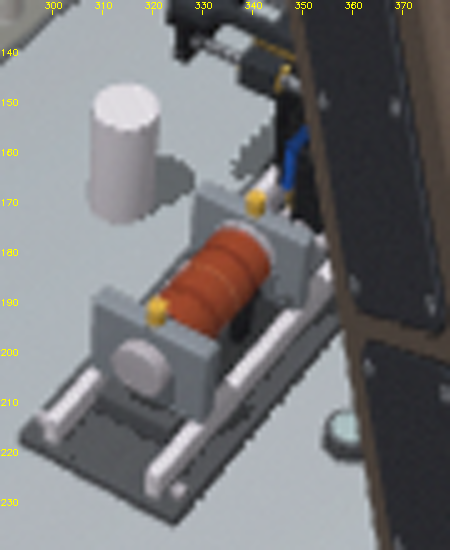

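View pics/n_wrist.png

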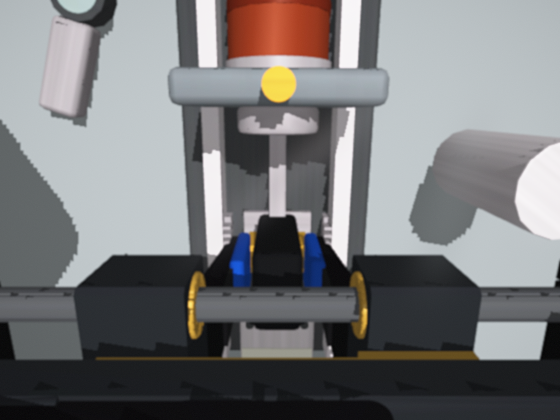

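play_rows:
  increments:
    - {"dx": -2,"dy": 0,"dz": 0,"rx": 0,"ry": 0,"rz": 0}
    - {"dx": -4,"dy": 0,"dz": 0,"rx": 0,"ry": 0,"rz": 0}
    - {"dx": -6,"dy": 0,"dz": 0,"rx": 0,"ry": 0,"rz": 0}
    - {"dx": -8,"dy": 0,"dz": 0,"rx": 0,"ry": 0,"rz": 0}
    - {"dx": -10,"dy": 0,"dz": 0,"rx": 0,"ry": 0,"rz": 0}
    - {"dx": -12,"dy": 0,"dz": 0,"rx": 0,"ry": 0,"rz": 0}
    - {"dx": -12,"dy": 0,"dz": 0,"rx": 0,"ry": 0,"rz": 0}
    - {"dx": -12,"dy": 0,"dz": 0,"rx": 0,"ry": 0,"rz": 0}

```text
t: 14.68
eef_pos: [582.2, -232.8, 229.1]
tcp_rot: [3.141, -0.002, 1.749]
ft_force: [-2.0, 8.9, 5.4]
opening: 0.365
```

```bash
python3 st.py; python3 snap.py o side wrist top;python3 st.py; python3 -c "
from h import *
d=pickle.load(open('o.pkl','rb'));crop(d['top'],300,140,500,270,4,'pics/o2.png')"
```

```text
14.6833 [ -0.5 -98.3 229.1] Frig x,y,z -0.39 9.13 5.4 op 0.36512386095180954
14.8333 [ -0.5 -98.3 229.1] Frig x,y,z -0.35 9.8 5.78 op 0.3625428955916741
```

View pics/o2.png

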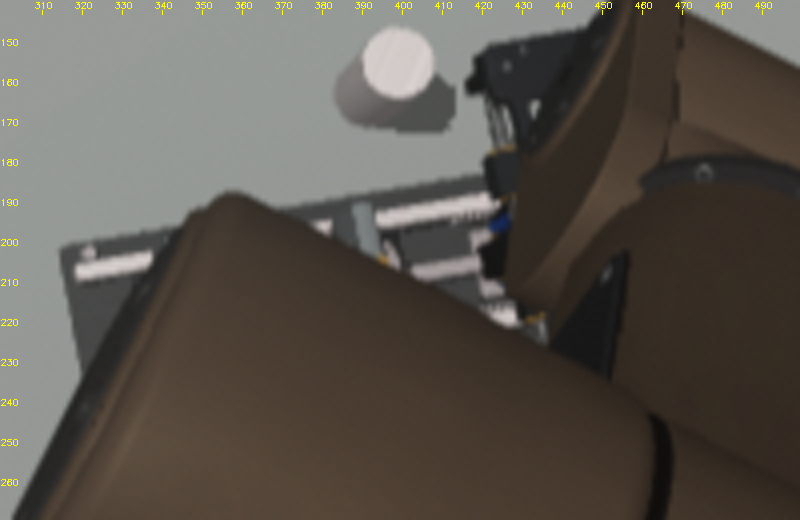

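View pics/o_wrist.png

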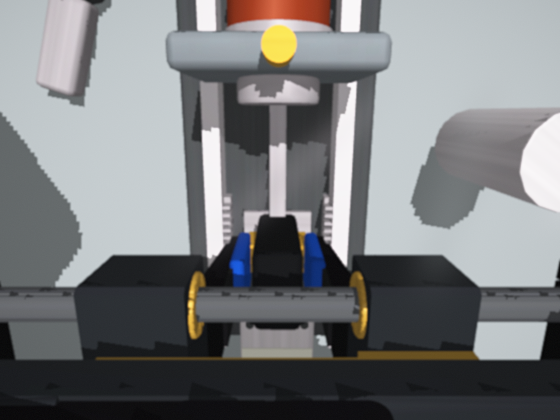

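View pics/o_side.png

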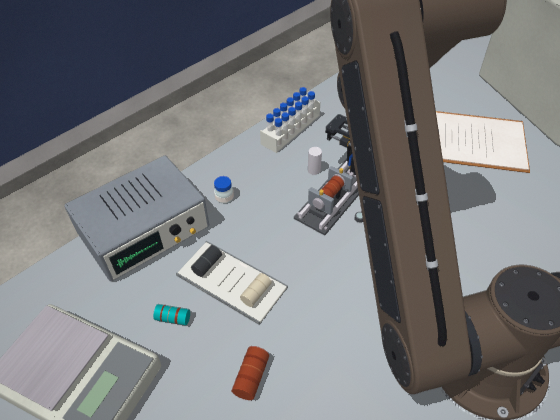

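play_rows:
  increments:
    - {"dx": -1,"dy": 0,"dz": 0,"rx": 0,"ry": 0,"rz": 0}
    - {"dx": -2.5,"dy": 0,"dz": 0,"rx": 0,"ry": 0,"rz": 0}
    - {"dx": -4,"dy": 0,"dz": 0,"rx": 0,"ry": 0,"rz": 0}
    - {"dx": -5.5,"dy": 0,"dz": 0,"rx": 0,"ry": 0,"rz": 0}
    - {"dx": -7,"dy": 0,"dz": 0,"rx": 0,"ry": 0,"rz": 0}
    - {"dx": -7,"dy": 0,"dz": 0,"rx": 0,"ry": 0,"rz": 0}
    - {"dx": -7,"dy": 0,"dz": 0,"rx": 0,"ry": 0,"rz": 0}

```text
t: 15.42
eef_pos: [583.4, -238.6, 229.0]
tcp_rot: [-3.141, -0.005, 1.749]
ft_force: [-3.1, 12.1, 7.0]
opening: 0.371
```

```bash
python3 st.py; python3 snap.py p wrist;python3 st.py
```

```text
15.4167 [  -0.3 -104.1  229. ] Frig x,y,z -0.93 12.48 6.99 op 0.37097087609967033
15.4667 [  -0.3 -104.1  229. ] Frig x,y,z -1.41 11.72 8.23 op 0.3663682690411681
```

View pics/p_wrist.png

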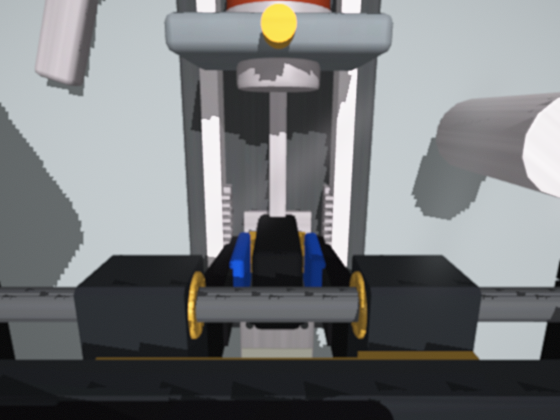

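play_rows:
  increments:
    - {"dx": -1.3,"dy": 0,"dz": 0,"rx": 0,"ry": 0,"rz": 0}
    - {"dx": -2,"dy": 0,"dz": 0,"rx": 0,"ry": 0,"rz": 0}
    - {"dx": -2,"dy": 0,"dz": 0,"rx": 0,"ry": 0,"rz": 0}
    - {"dx": -2,"dy": 0,"dz": 0,"rx": 0,"ry": 0,"rz": 0}

```text
t: 15.8
eef_pos: [583.7, -239.3, 229.0]
tcp_rot: [-3.14, -0.007, 1.749]
ft_force: [-2.3, 12.4, 6.9]
opening: 0.369
```

```bash
python3 st.py; python3 snap.py q wrist;python3 st.py
```

```text
15.8 [-1.000e-01 -1.049e+02  2.290e+02] Frig x,y,z -0.1 12.62 6.85 op 0.369339035202875
15.85 [-1.000e-01 -1.049e+02  2.290e+02] Frig x,y,z 0.11 12.48 7.5 op 0.36407631138018287
```

play_rows:
  increments:
    - {"dx": 0,"dy": 0,"dz": 0,"rx": 0,"ry": 0,"rz": 0}
    - {"dx": 0,"dy": 0,"dz": 0,"rx": 0,"ry": 0,"rz": 0}
    - {"dx": 0,"dy": 0,"dz": 0,"rx": 0,"ry": 0,"rz": 0}
    - {"dx": 0,"dy": 0,"dz": 0,"rx": 0,"ry": 0,"rz": 0}
    - {"dx": 0,"dy": 0,"dz": 0,"rx": 0,"ry": 0,"rz": 0}
    - {"dx": 0,"dy": 0,"dz": 0,"rx": 0,"ry": 0,"rz": 0}
  fingers: 0.69

```text
t: 16.35
eef_pos: [583.7, -239.6, 228.9]
tcp_rot: [-3.141, -0.007, 1.748]
ft_force: [-0.3, -0.2, -0.3]
opening: 0.678
```

play_rows:
  increments:
    - {"dx": 0,"dy": 0,"dz": -10,"rx": 0,"ry": 0,"rz": 0}
    - {"dx": 0,"dy": 0,"dz": -25,"rx": 0,"ry": 0,"rz": 0}
    - {"dx": 0,"dy": 0,"dz": -45,"rx": 0,"ry": 0,"rz": 0}
    - {"dx": 0,"dy": 0,"dz": -65,"rx": 0,"ry": 0,"rz": 0}
    - {"dx": -20,"dy": 0,"dz": -85,"rx": 0,"ry": 0,"rz": 0}
    - {"dx": -45,"dy": 0,"dz": -105,"rx": 0,"ry": 0,"rz": 0}
    - {"dx": -70,"dy": 0,"dz": -125,"rx": 0,"ry": 0,"rz": 0}
    - {"dx": -80,"dy": 0,"dz": -140,"rx": 0,"ry": 0,"rz": 0}

```text
t: 17.02
eef_pos: [598.2, -321.8, 371.1]
tcp_rot: [3.14, -0.004, 1.747]
ft_force: [0.1, -0.8, 0.7]
opening: 0.687
```

```bash
python3 st.py; python3 snap.py r side wrist top; python3 -c "
from h import *
d=pickle.load(open('r.pkl','rb'));crop(d['wrist'],180,10,380,260,2.4,'pics/r3.png')"
```

```text
17.0167 [  -0.4 -188.7  371.1] Frig x,y,z 0.01 -0.77 0.68 op 0.6874231339991637
```

View pics/r3.png

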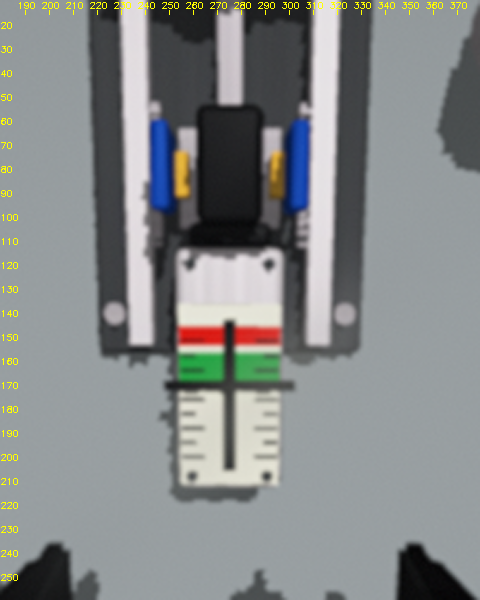

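View pics/r_side.png

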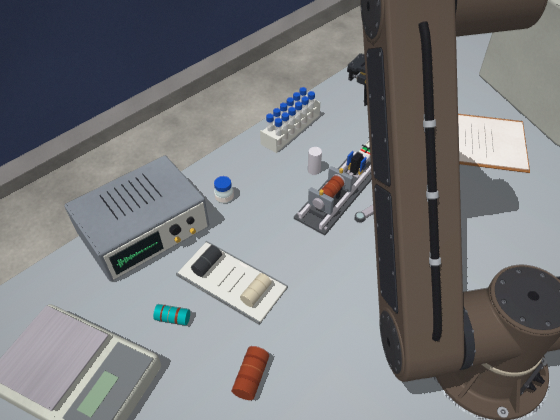

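```bash
python3 - <<'E'
from rigc import *
w=pickle.load(open("r.pkl","rb"))["wrist"]
P=lambda x,y:(x/2.4+179.5,y/2.4+9.5)
for n,x,y,z in [("bL+y",162,120,74),("bL-y",162,211,74),("bR+y",296,120,74),("bR-y",296,211,74),("ptr",229,385,54),("gstart",229,381,52),("gend",229,352,52),("red0",229,344,52),("barrelend",229,485,52)]:
    print(n,loc(back(w,P(x,y),z)))
crop(w,245,120,315,220,6,"pics/r4.png")
E
```

```text
bL+y [-20.7 -83.8  74. ]
bL-y [ -21.2 -109.4   74. ]
bR+y [ 18.6 -83.9  74. ]
bR-y [  19.  -109.5   74. ]
ptr [  -1.3 -165.1   54. ]
gstart [  -1.3 -164.    52. ]
gend [  -1.3 -154.2   52. ]
red0 [  -1.3 -151.5   52. ]
barrelend [  -1.5 -200.5   52. ]
```

View pics/r4.png

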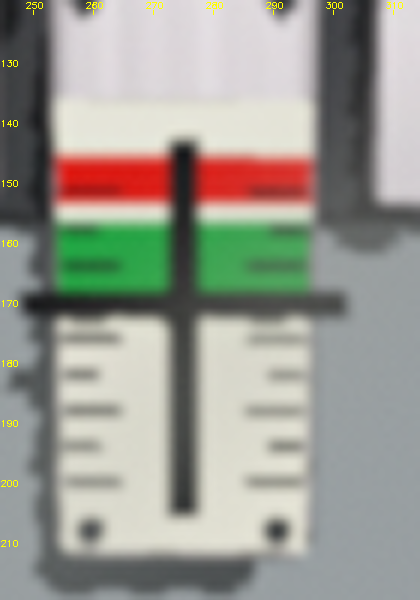

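The gauge is locked with the pointer at the lower edge of the green, about 25 mm stretch; the latch slipped the full 5 mm. That is too marginal. I'll squeeze again, draw one tooth further and release.

```bash
python3 -c "
from rigc import *
import go
x,y=wor(-0.7,-96.6);print(x,y);go.go([x,y,228],1.747)"
```

```text
581.7 -231.2
t 17.17 at [ 597.8 -319.7  369.3] [ 3.141  -0.0054  1.7473] F [-0.   2.1  0.7] op 0.689
d [ 89.2  -0.4 141.8] r [ 0.006 -0.052  0.002]
```

play_rows:
  increments:
    - {"dx": 25,"dy": -0.4,"dz": 12,"rx": 0,"ry": -0.05,"rz": 0}
    - {"dx": 50,"dy": -0.4,"dz": 30,"rx": 0,"ry": -0.05,"rz": 0}
    - {"dx": 75,"dy": -0.4,"dz": 50,"rx": 0,"ry": -0.05,"rz": 0}
    - {"dx": 89,"dy": -0.4,"dz": 70,"rx": 0,"ry": -0.05,"rz": 0}
    - {"dx": 89,"dy": -0.4,"dz": 84,"rx": 0,"ry": -0.05,"rz": 0}
    - {"dx": 89,"dy": -0.4,"dz": 88,"rx": 0,"ry": -0.05,"rz": 0}
    - {"dx": 89,"dy": -0.4,"dz": 88,"rx": 0,"ry": -0.05,"rz": 0}
  fingers: 0.69

```text
t: 17.75
eef_pos: [581.5, -230.7, 280.3]
tcp_rot: [-3.14, -0.002, 1.748]
ft_force: [0.3, -0.9, -0.6]
opening: 0.691
```

```bash
python3 snap.py s wrist side; python3 -c "
from rigc import *
import go
x,y=wor(-0.7,-96.6);print(x,y);go.go([x,y,228],1.747)"
```

```text
581.7 -231.2
t 17.85 at [ 581.9 -231.6  282.1] [ 3.1408e+00 -2.0000e-04  1.7472e+00] F [ 0.1 -0.2  0.1] op 0.691
d [ 0.5 -0.1 54.1] r [ 0.007 -0.001  0.002]
```

View pics/s_wrist.png

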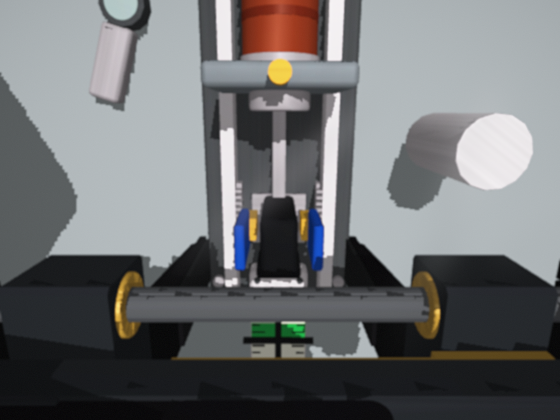

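play_rows:
  increments:
    - {"dx": 0.5,"dy": 0,"dz": 12,"rx": 0,"ry": 0,"rz": 0}
    - {"dx": 0.5,"dy": 0,"dz": 24,"rx": 0,"ry": 0,"rz": 0}
    - {"dx": 0.5,"dy": 0,"dz": 36,"rx": 0,"ry": 0,"rz": 0}
    - {"dx": 0.5,"dy": 0,"dz": 45,"rx": 0,"ry": 0,"rz": 0}
    - {"dx": 0.5,"dy": 0,"dz": 51,"rx": 0,"ry": 0,"rz": 0}
    - {"dx": 0.5,"dy": 0,"dz": 53,"rx": 0,"ry": 0,"rz": 0}
    - {"dx": 0.5,"dy": 0,"dz": 53,"rx": 0,"ry": 0,"rz": 0}
    - {"dx": 0.5,"dy": 0,"dz": 53,"rx": 0,"ry": 0,"rz": 0}

```text
t: 18.52
eef_pos: [581.9, -231.2, 229.1]
tcp_rot: [3.141, -0.0, 1.747]
ft_force: [-0.7, 0.0, 0.2]
opening: 0.69
```

play_rows:
  increments:
    - {"dx": 0,"dy": 0,"dz": 0,"rx": 0,"ry": 0,"rz": 0}
    - {"dx": 0,"dy": 0,"dz": 0,"rx": 0,"ry": 0,"rz": 0}
    - {"dx": 0,"dy": 0,"dz": 0,"rx": 0,"ry": 0,"rz": 0}
    - {"dx": 0,"dy": 0,"dz": 0,"rx": 0,"ry": 0,"rz": 0}
    - {"dx": 0,"dy": 0,"dz": 0,"rx": 0,"ry": 0,"rz": 0}
    - {"dx": 0,"dy": 0,"dz": 0,"rx": 0,"ry": 0,"rz": 0}
    - {"dx": 0,"dy": 0,"dz": 0,"rx": 0,"ry": 0,"rz": 0}
    - {"dx": 0,"dy": 0,"dz": 0,"rx": 0,"ry": 0,"rz": 0}
  fingers: 0.3

```text
t: 19.18
eef_pos: [581.8, -230.3, 229.7]
tcp_rot: [3.141, -0.002, 1.747]
ft_force: [-1.9, 7.7, 8.1]
opening: 0.366
```

```bash
python3 st.py
```

```text
19.1833 [ -0.4 -95.7 229.7] Frig x,y,z -0.48 7.96 8.11 op 0.3660261077700758
```

play_rows:
  increments:
    - {"dx": -1.5,"dy": 0,"dz": 0,"rx": 0,"ry": 0,"rz": 0}
    - {"dx": -3,"dy": 0,"dz": 0,"rx": 0,"ry": 0,"rz": 0}
    - {"dx": -4.5,"dy": 0,"dz": 0,"rx": 0,"ry": 0,"rz": 0}
    - {"dx": -6,"dy": 0,"dz": 0,"rx": 0,"ry": 0,"rz": 0}
    - {"dx": -7.5,"dy": 0,"dz": 0,"rx": 0,"ry": 0,"rz": 0}
    - {"dx": -9,"dy": 0,"dz": 0,"rx": 0,"ry": 0,"rz": 0}
    - {"dx": -9,"dy": 0,"dz": 0,"rx": 0,"ry": 0,"rz": 0}
    - {"dx": -9,"dy": 0,"dz": 0,"rx": 0,"ry": 0,"rz": 0}

```text
t: 19.85
eef_pos: [583.2, -237.7, 229.7]
tcp_rot: [-3.141, -0.005, 1.747]
ft_force: [-1.1, 11.4, 4.0]
opening: 0.368
```

```bash
python3 st.py;python3 snap.py u wrist;python3 st.py
```

```text
19.85 [  -0.3 -103.2  229.7] Frig x,y,z 0.9 11.39 4.03 op 0.36763627001122046
19.9 [  -0.3 -103.2  229.7] Frig x,y,z 0.87 10.69 3.82 op 0.36475242388631485
```

View pics/u_wrist.png

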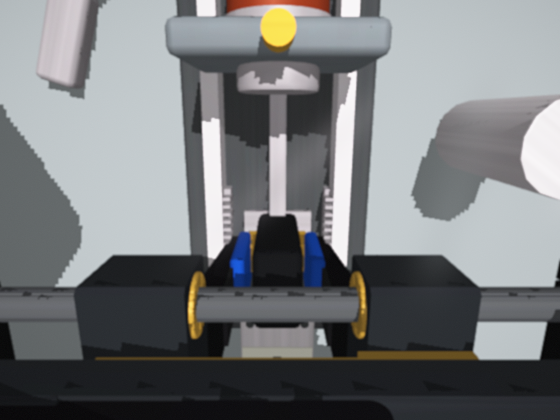

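play_rows:
  increments:
    - {"dx": -1.5,"dy": 0,"dz": 0,"rx": 0,"ry": 0,"rz": 0}
    - {"dx": -3,"dy": 0,"dz": 0,"rx": 0,"ry": 0,"rz": 0}
    - {"dx": -4.5,"dy": 0,"dz": 0,"rx": 0,"ry": 0,"rz": 0}
    - {"dx": -5.5,"dy": 0,"dz": 0,"rx": 0,"ry": 0,"rz": 0}
    - {"dx": -5.5,"dy": 0,"dz": 0,"rx": 0,"ry": 0,"rz": 0}
    - {"dx": -5.5,"dy": 0,"dz": 0,"rx": 0,"ry": 0,"rz": 0}

```text
t: 20.4
eef_pos: [584.1, -241.4, 229.6]
tcp_rot: [-3.14, -0.008, 1.747]
ft_force: [-0.3, 13.8, 3.1]
opening: 0.364
```

```bash
python3 st.py;python3 snap.py v wrist top;python3 st.py
python3 - <<'E'
from h import *
import pickle
# brass socket centroid per image vs r(last released)
for k in "oqpuv":
    d=pickle.load(open(k+".pkl","rb"));im=d["wrist"]["image"].astype(int)
    m=(im[...,0]>180)&(im[...,1]>140)&(im[...,2]<110);m[120:]=0
    ys,xs=np.nonzero(m);print(k,ys.mean().round(2),xs.mean().round(1),d["state"]["eef_pos"].round(1))
E
```

```text
20.4 [-1.000e-01 -1.071e+02  2.296e+02] Frig x,y,z 2.15 13.68 3.12 op 0.3637600304487313
20.5 [-1.000e-01 -1.070e+02  2.296e+02] Frig x,y,z 2.21 13.48 3.48 op 0.3626914572805049
o 44.11 278.3 [ 582.2 -232.8  229.1]
q 21.74 278.0 [ 583.7 -239.3  229. ]
p 23.23 278.3 [ 583.4 -238.6  229. ]
u 27.45 277.9 [ 583.2 -237.7  229.7]
v 15.66 277.7 [ 584.1 -241.4  229.6]
```

play_rows:
  increments:
    - {"dx": 0,"dy": 0,"dz": 0,"rx": 0,"ry": 0,"rz": 0}
    - {"dx": 0,"dy": 0,"dz": 0,"rx": 0,"ry": 0,"rz": 0}
    - {"dx": 0,"dy": 0,"dz": 0,"rx": 0,"ry": 0,"rz": 0}
    - {"dx": 0,"dy": 0,"dz": 0,"rx": 0,"ry": 0,"rz": 0}
    - {"dx": 0,"dy": 0,"dz": 0,"rx": 0,"ry": 0,"rz": 0}
    - {"dx": 0,"dy": 0,"dz": 0,"rx": 0,"ry": 0,"rz": 0}
  fingers: 0.69

```text
t: 21.0
eef_pos: [584.1, -241.6, 229.7]
tcp_rot: [-3.14, -0.008, 1.747]
ft_force: [-0.1, 0.7, 0.3]
opening: 0.679
```

play_rows:
  increments:
    - {"dx": 0,"dy": 0,"dz": -10,"rx": 0,"ry": 0,"rz": 0}
    - {"dx": 0,"dy": 0,"dz": -25,"rx": 0,"ry": 0,"rz": 0}
    - {"dx": 0,"dy": 0,"dz": -45,"rx": 0,"ry": 0,"rz": 0}
    - {"dx": 0,"dy": 0,"dz": -65,"rx": 0,"ry": 0,"rz": 0}
    - {"dx": -20,"dy": 0,"dz": -85,"rx": 0,"ry": 0,"rz": 0}
    - {"dx": -45,"dy": 0,"dz": -105,"rx": 0,"ry": 0,"rz": 0}
    - {"dx": -70,"dy": 0,"dz": -125,"rx": 0,"ry": 0,"rz": 0}
    - {"dx": -90,"dy": 0,"dz": -140,"rx": 0,"ry": 0,"rz": 0}

```text
t: 21.67
eef_pos: [600.2, -332.7, 372.0]
tcp_rot: [3.141, -0.006, 1.746]
ft_force: [0.7, -0.5, 0.5]
opening: 0.692
```

play_rows:
  increments:
    - {"dx": -20,"dy": 0,"dz": -15,"rx": 0,"ry": 0,"rz": 0}
    - {"dx": -40,"dy": 0,"dz": -30,"rx": 0,"ry": 0,"rz": 0}
    - {"dx": -40,"dy": 0,"dz": -30,"rx": 0,"ry": 0,"rz": 0}
    - {"dx": -40,"dy": 0,"dz": -30,"rx": 0,"ry": 0,"rz": 0}

```text
t: 22.0
eef_pos: [606.7, -373.0, 402.7]
tcp_rot: [3.14, -0.005, 1.745]
ft_force: [-0.1, 1.2, -0.5]
opening: 0.693
```

```bash
python3 st.py; python3 snap.py x side wrist top; python3 -c "
from h import *
d=pickle.load(open('x.pkl','rb'));crop(d['wrist'],200,10,350,210,3,'pics/x3.png');crop(d['side'],280,120,400,240,5,'pics/x1.png')"
```

```text
22.0 [  -0.9 -240.5  402.7] Frig x,y,z 0.15 1.14 -0.54 op 0.6934359688013284
```

View pics/x3.png

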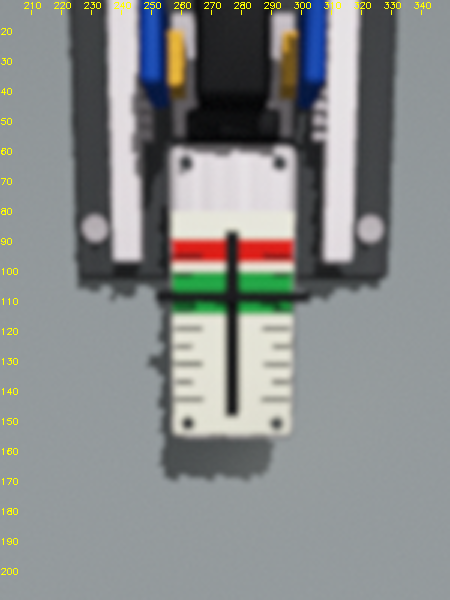

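View pics/x1.png

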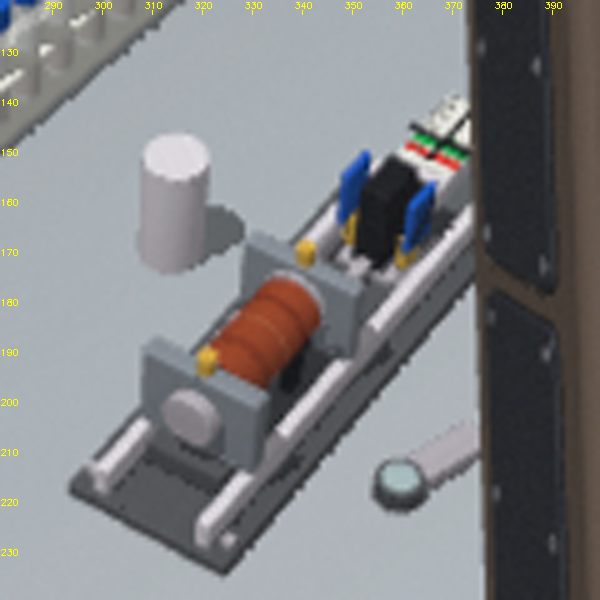

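View pics/x_top.png

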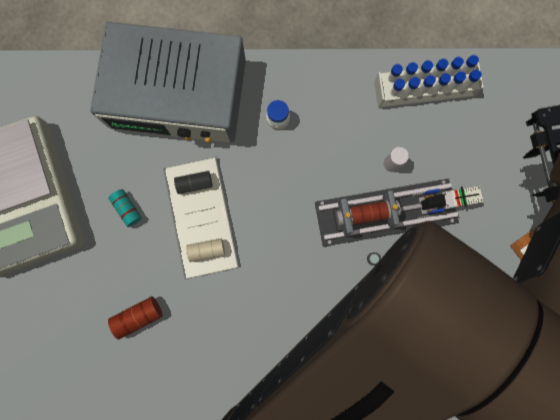

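The pointer now stands inside the green (wrist v≈108, band 100–113). The core is held between both faces and the other things have not moved. Handing in.

```bash
python3 -c "
from cell import env
print(env.state()['t']);print(env.job_done())"
```

```text
22.15
the job is handed in; nothing more can be done
None
```

The red sandstone core is in the two saddles and clamped between the transducers, with the gauge locked in the green band. I handed the job in at 22.2 s.

- **Core:** I took the small red plug from the middle place of the rack and set it down at about 5 N contact force.
- **First lock:** I squeezed the buttons and drew the gauge to about 12.5 N at the wrist. On release the latch slipped back the full 5 mm, so the pointer stood only at the lower edge of the green, about 25 mm stretch (10 N).
- **Second lock:** Because that was marginal, I squeezed again, drew to about 13.6 N at the wrist and let go. By my force and position readings the stretch never passed about 34 mm, so it stayed clear of the red at 38 mm. The pointer was hidden under the gripper while drawing.

**Last pictures:**
- The pointer is well inside the green band.
- Both buttons are out.
- The core is held between both faces.
- The other samples, the rod and the jar have not moved. The loupe looks in place, though the arm partly hid it in the last views.
- The gripper is clear of everything.

One disagreement: the side camera placed things 2 to 4 mm off from the other two cameras, so I relied on the wrist and top views.

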